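# Find the wheel's heavy side

## Task

Set the bearing stand down flat and square, fully home in the pocket of the jig plate (either way round). Then turn its wheel by the rim this way and that to find by feel which side of it is heavy, and finish with the gripper still holding the wheel by its rim, heavy side straight down to within about 15 degrees, the stand still seated in its pocket. Leave the loupe, the black soldering block and the brass offcut where they lie.

Things in the scene. Friction and masses are not known exactly. Their poses are not given: they have to be found in the camera images.
- stand: Loose bearing stand with its wheel, 0.85 kg in all; may be lifted by the wheel's rim. Steel base 84 (x) x 60 (y) x 14 mm. Two dark cheeks stand on it, 8 mm thick, their middles 24 mm either side of the centre (y), 26 mm wide (x), 54 mm wide below height 34 mm, round at the top (radius 13 mm about the axle). Origin: centre of its underside; z up, y along the axle.
- axle (a point): Wheel centre, on the axle, 88 mm above the stand's underside; axes as the stand's. The wheel is a plain aluminium disc, diameter 120 mm, 24 mm thick (y), flat faces. Its rim stands 47 mm above the cheeks, free on both sides: pinch it from above across its thickness. Half its mass is a slug hidden inside, 36 mm from the axle, in an unseen direction that differs each time: the heavy side.
- wheel (a joint): Turn of the wheel in its stand, rad, no stops: 0 with the slot on top, growing as its top moves to the stand's +x. The slug pulls with up to about 0.09 N m, the greased bearing rubs with 0.044 N m (plus 0.012 N m s/rad): let go with the heavy side well to one side, it creeps down but sticks 25 to 35 degrees short; else it stays put. It starts over 25 degrees from heavy side down.
- slot (a point): Middle of the one dark radial slot on the wheel's faces, 44 mm from the axle, at mid thickness; turns with the wheel. Slot and the six small dark holes say nothing of the heavy side.
- jig: Aluminium jig plate fixed to the bench, 134 (x) x 110 (y) x 18 mm, four screw heads 4 mm high near its corners. Origin: centre of its underside; z up. In its middle a rectangular pocket 90 (x) x 66 (y) mm, 10 mm deep, with a 3 mm chamfer, takes the stand's base with 3 mm to spare on every side, long side along x.
- pocket (a point): Centre of the pocket's floor, 8 mm above the bench; axes as the jig's. The seated stand has its origin here.
- loupe: Bystander: small loupe lying on the bench, 31 x 70 x 20 mm. Origin: centre of its underside.
- charcoal: Bystander: black soldering block, 62 x 101 x 29 mm. Origin: centre of its underside.
- offcut: Bystander: offcut of square brass bar, 12 x 70 x 12 mm. Origin: centre of its underside.
Things that resemble listed ones, but are neither listed nor needed, are in the scene too. Of the things that look like the stand, the larger one is meant.

How it is judged:
On the way:
1. the stand sits flat and square in the pocket (x of stand in the frame of pocket between -0.005 and 0.005 m and y of stand in the frame of pocket between -0.005 and 0.005 m and z of stand in the frame of pocket below 0.003 m and angle between stand's own z axis and vertical below 0.05 rad and angle between the x axis of stand and the x axis of jig, either way round below 0.1 rad), for 0.2 s.
At the end, for the whole second after the job is handed in: Stand home in the pocket (5 mm sideways, 3 mm of the floor, square to 6 degrees, upright to 3), fingers grip the wheel (over 4 N), wheel still, its buried slug straight below the axle to within 15 degrees; bystanders within 30 mm of where they lay (all of step 1 and z of slug_c0 in the frame of axle below -0.0347 m and contact force between the fingers and wheel_c0 above 4 N and velocity of joint wheel between -0.1 and 0.1 rad/s and distance of each of loupe, charcoal, offcut from where it was at the start of the episode below 0.03 m); the arm keeps its last pose, push and grip.
It fails at once if the loupe is pushed away (distance of loupe from where it was at the start of the episode above 0.03 m).
It fails at once if the black soldering block is pushed away (distance of charcoal from where it was at the start of the episode above 0.03 m).
It fails at once if the brass offcut is pushed away (distance of offcut from where it was at the start of the episode above 0.03 m).
It also fails if it takes over 67 s, if anything falls off the work surface, if the arm or the gripper's body presses on something with over 40 N, if the wrist force passes 120 N, or if a joint passes its speed limit or range.

## Robot

A 6-joint arm with a two-finger parallel gripper is mounted at the origin on the work surface; the furniture and walls round the work are solid. World frame = base frame: x ahead of the robot, y to its left, z up, the work surface at z = 0. Lengths are in m, angles in rad, forces in N, time in s.
With the tool pointing down it reaches from about 0.275 to 0.825 m from the base axis. Payload 4.9 kg.
Tool frame: the origin (TCP) lies midway between the tips of the shut fingers; the grasp point (between the pads) lies robot.grip_point_offset behind it (robot.grip_point_offset is the distance from the TCP to the grasp point, in m); z points along the fingers, y is the line along which they close (so a half turn about z gives the same grasp; the last joint's range is limited). The gripper opens to 85 mm and grips with 20 to 120 N. Pads are 22 mm wide; open, the fingers measure 114 mm over their backs; the gripper's body (76 mm by 85 mm) begins 54 mm behind the grasp point. The pads swing forward as they close: fully open they stand 13 mm farther back than shut.
Start: joints at [1.205, 0.326, -0.193, 1.052, 0, 1.437], TCP at [0.126, 0.535, 0.231] pointing down, gripper open.
Joint ranges: [-2.65, 2.65], [-0.97, 1.79], [-1.3, 1.35], [-1.93, 2.1], [-1.47, 1.37], [-3.14, 3.14]. Speed limits (rad/s): [2.57, 2.57, 3.14, 3.14, 3.14, 3.14].

## Interface

Orientations are given as a rotation vector (axis times angle).
In Python, from bench import robot gives the robot as it stands. The module is installed in compiled form; this text tells all that it offers.
- The arm moves only by the tool play_rows, never from a script. Its argument "steps" is a list of rows, each an object with "dp": the shift along the tool's x, y, z scaled (see below), a list of three; "rotation": the turn, a rotation vector about the tool's x, y, z scaled (see below), a list of three; "fingers": the closure, from -1 (fully open) to 1 (shut). In form: [{"dp": [x, y, z], "rotation": [ax, ay, az], "fingers": fingers}, ...]. A call has 1 to 12 rows; each row shifts and turns the commanded pose from where the row before left it, along the tool's axes as they then stand; what a row does not reach is not made up. The controller multiplies each number of a shift by 0.03 m and each number of a turn by 90 degrees. A row lasts 1/12 s, in which the tool goes at most 41.7 mm and 7.16 degrees, less where a joint would pass 70% of its speed; a pose out of reach is approached as far as the arm can. A call with a number of a shift or a turn outside -1 to 1 is refused whole. A call with a gripper value outside its range is refused whole. The fingers move at their own pace and stop on an object; the grip force is fixed at half the most. Time passes only in rows, so rows that do not move let the fingers close. It gives the time, the measured TCP pose, the force, the opening and the grip force at its end, in the units of the state.
- robot.sense(): the state, without advancing time (a new reading comes with each control period).
- robot.get_image(name): name is "scene" or "top"; returns the picture (384x512x3 uint8, red, green, blue); there is no depth.
- robot.calibration(name): a dict with "mtx" (3x3 intrinsics, pixels), "rvec" (rotation vector, rad) and "tvec" (3), from world to camera coordinates, as OpenCV has them. Camera axes: x right, y down, z forward; pixel columns grow to the right and rows downward; lengths in m; the calibration is good to about 2 mm. A picture is of the moment at which its call begins. calibration takes no time and is no camera call.
- robot.hand_in(): hands the job in; it is judged then, once.
The state is a dict: "t": time; "qpos": joint angles; "joint_velocities": joint speeds; "joint_efforts": joint torques, N m; "tcp_pos": TCP position; "ee_rot": TCP orientation; "force": force on the tool from outside, world axes, zero at the start; "ft_torque": the same for the moment, N m; "opening": finger opening in m; "grasp_force": force on a finger pad.
Only numpy, scipy, OpenCV 4.12 (cv2) and the standard library are available. Lean on these libraries where they do the work, as an engineer would, in place of code of your own. Each camera call takes 0.05 s, during which the arm holds its last target. There are 200 camera calls.

## Working session

There is one attempt and no reset: what is moved stays moved. The work goes in short steps, Python scripts to look and compute and a tool call to move; the robot and the scene stay as the last step left them, time stands still between calls to the robot, and variables do not carry over. Pictures are saved under pics/ and viewed, at most 10 in all, crops included, and the job is handed in when it is done.

Besides the shell and the picture viewer there is one more tool, called after ">>>" as a command line: name --argument value ..., lists and objects as JSON in quotes. play_rows: Moves the arm, as the interface text tells. Shifts and turns lie within -1 to 1; 1 stands for 0.03 m of shift or 90 degrees of turn. Its arguments: {"type":"object","properties":{"steps":{"type":"array","items":{"type":"object","properties":{"dp":{"type":"array","items":{"type":"number","minimum":-1,"maximum":1}},"rotation":{"type":"array","items":{"type":"number","minimum":-1,"maximum":1}},"fingers":{"type":"number"}}}}},"required":["steps"]}

```bash
mkdir -p pics
python3 - <<'E'
from bench import robot
import cv2,numpy as np
s=robot.sense();print(s, robot.grip_point_offset)
for n in("scene","top"):
    im=robot.get_image(n);cv2.imwrite(f"pics/{n}0.png",im[:,:,::-1])
    c=robot.calibration(n);print(n,np.round(c["mtx"],1).tolist(),c["rvec"],c["tvec"])
E
```

```text
{'t': 0.0, 'qpos': array([ 1.20480395e+00,  3.26946760e-01, -1.93582758e-01,  1.05200054e+00,
       -4.97859106e-06,  1.43661039e+00]), 'joint_velocities': array([ 0.00123658, -0.00108804,  0.00100379,  0.00016424,  0.00015235,
        0.00145079]), 'joint_efforts': array([-3.05189078e-04, -4.43400156e+01,  2.62444085e+01,  1.55489595e-02,
       -9.52580513e-05,  2.03977226e-05]), 'tcp_pos': array([0.12612758, 0.53474516, 0.2305007 ]), 'ee_rot': array([-3.63256812e-01, -3.12009237e+00,  2.64019603e-03]), 'force': array([0.1133629 , 0.75567485, 0.14026227]), 'ft_torque': array([-0.00873079, -0.03481671, -0.02945848]), 'grasp_force': 0.0, 'opening': 0.08541204457801659} 0.0187
scene [[362.8, 0.0, 258.0], [0.0, 362.8, 189.8], [0.0, 0.0, 1.0]] [ 0.65098116 -2.59937119  1.17542948] [0.25801983 0.35152102 0.62006925]
top [[472.9, 0.0, 254.8], [0.0, 472.9, 194.3], [0.0, 0.0, 1.0]] [ 2.18372376 -2.19446995  0.04542214] [-0.24473526  0.4219018   0.93467972]
```

View pics/scene0.png

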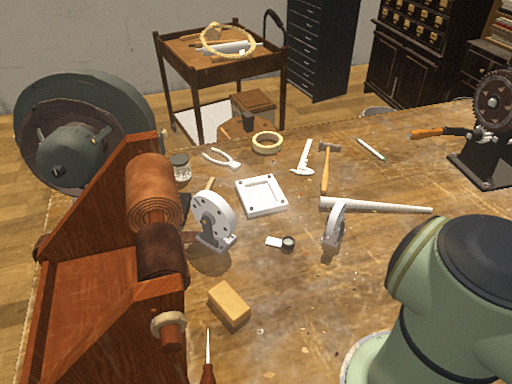

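View pics/top0.png

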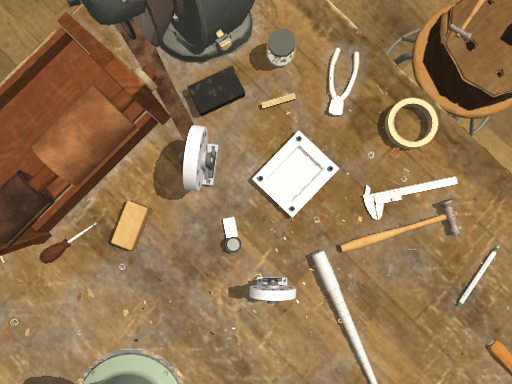

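The top view shows two stand-like things: A at about (197,160) and B at about (272,288). A looks larger, with a disc about 65 px long against 45 px for B. The jig is at (296,174), the loupe at (231,235), the charcoal at (216,90) and the offcut at (277,101). I'll confirm which stand is which in an enlarged crop.

```bash
cat > h.py <<'E'
import cv2,numpy as np
from bench import robot
def proj(n,P):
    c=robot.calibration(n);return cv2.projectPoints(np.array(P,float).reshape(-1,1,3),c["rvec"],c["tvec"],c["mtx"],None)[0].reshape(-1,2)
def ray(n,uv,z):
    c=robot.calibration(n);R=cv2.Rodrigues(c["rvec"])[0];o=-R.T@c["tvec"]
    uv=np.array(uv,float).reshape(-1,2);d=np.c_[uv,np.ones(len(uv))]@np.linalg.inv(c["mtx"]).T@R
    return o+d*((z-o[2])/d[:,2])[:,None]
E
python3 - <<'E'
from h import *
a=cv2.imread("pics/top0.png");b=cv2.imread("pics/scene0.png")
f=lambda im,x,y,w,h,s:cv2.resize(im[y:y+h,x:x+w],None,fx=s,fy=s,interpolation=cv2.INTER_CUBIC)
A=f(a,165,115,190,110,4)
B=np.hstack([f(b,175,165,100,100,3),f(b,290,165,86,100,3)]);B=cv2.copyMakeBorder(B,0,0,0,760-B.shape[1],cv2.BORDER_CONSTANT)[:155*2-10]
B=B[:600-440]if 0 else B
cv2.imwrite("pics/cropA.png",A)
C=np.hstack([f(b,175,165,120,120,4),f(b,290,165,80,120,4)]);cv2.imwrite("pics/cropB.png",C)
for n in("top","scene"):
    c=robot.calibration(n);R=cv2.Rodrigues(c["rvec"])[0];print(n,"cam",-R.T@c["tvec"])
print(proj("top",[[.126,.535,.23],[0,0,0],[.5,0,0],[.5,.2,0]]))
print(ray("top",[[298,132],[340,167],[293,216],[251,179]],.018))
print(ray("top",[[195,160],[272,290]],.1))
E
```

```text
top cam [ 0.3707831  -0.25740374  0.95277797]
scene cam [0.10662793 0.32590307 0.67605089]
[[-261.15709043  383.21119502]
 [ 130.92809555  407.74413915]
 [ 133.19967876  156.18804382]
 [  35.30647753  156.78787679]]
[[ 0.54397768 -0.33357626  0.018     ]
 [ 0.47348757 -0.41605161  0.018     ]
 [ 0.37693769 -0.32214647  0.018     ]
 [ 0.45062207 -0.23958178  0.018     ]]
[[ 0.47878636 -0.13961191  0.1       ]
 [ 0.24455209 -0.27782337  0.1       ]]
```

View pics/cropA.png

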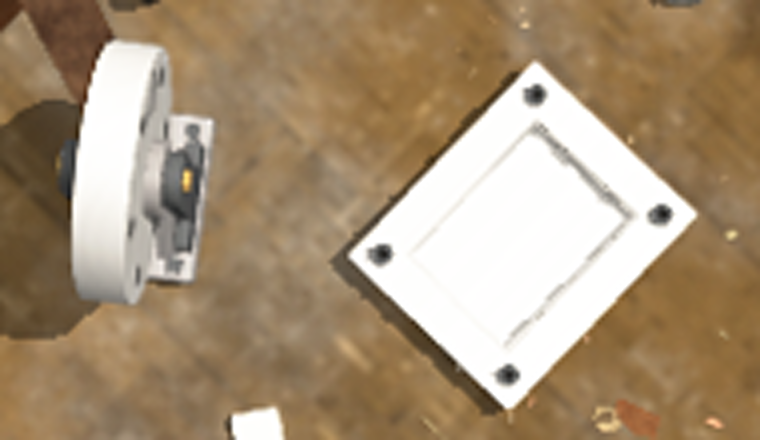

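View pics/cropB.png

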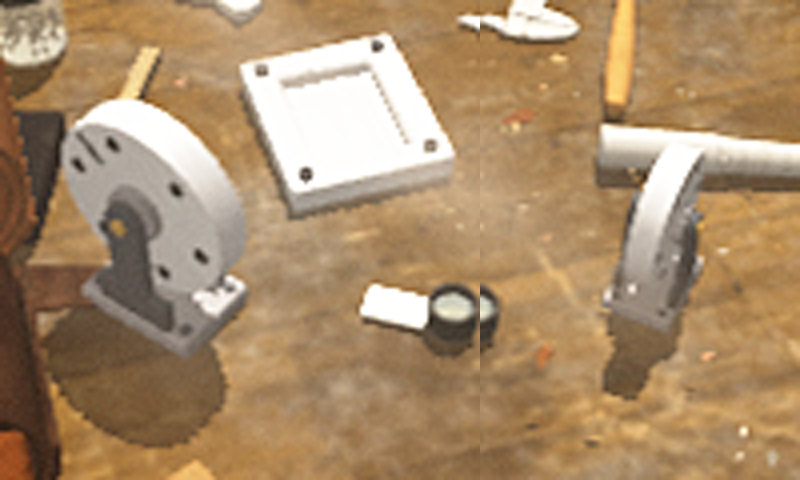

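```bash
cat >> h.py <<'E'
def tri(ut,us):
    M=[]
    for n in("top","scene"):
        c=robot.calibration(n);M.append(c["mtx"]@np.c_[cv2.Rodrigues(c["rvec"])[0],c["tvec"]])
    X=cv2.triangulatePoints(*M,np.array(ut,float),np.array(us,float))[:,0];X=X[:3]/X[3]
    return np.round(X,4),np.round(proj("top",[X])-ut,1).tolist(),np.round(proj("scene",[X])-us,1).tolist()
E
python3 - <<'E'
from h import *
print("axle end",tri((165+65/4,115+165/4),(175+116/4,165+227/4)))
print("board tip",tri((166,117),(158,133)))
print("base top view right edge",ray("top",[[165+213/4,115+118/4],[165+190/4,115+282/4]],.014))
print("base scene near corners top",ray("scene",[[175+84/4,165+283/4],[175+187/4,165+342/4],[175+246/4,165+283/4]],.014))
a=cv2.imread("pics/top0.png")
m=(a.min(2)>180).astype(np.uint8);cs,_=cv2.findContours(m,cv2.RETR_EXTERNAL,cv2.CHAIN_APPROX_NONE)
for c in cs:
    if cv2.contourArea(c)>300:
        r=cv2.minAreaRect(c);print(np.round(r[0]),np.round(r[1]),r[2]);
        if abs(r[0][0]-296)<10:
            w=ray("top",c.reshape(-1,2)+.0,.018)[:,:2].astype(np.float32);print("jig",cv2.minAreaRect(w), cv2.boxPoints(cv2.minAreaRect(w)).tolist())
        if abs(r[0][0]-197)<14 and abs(r[0][1]-160)<20: 
            b=cv2.boxPoints(r);print(b.tolist(),ray("top",b,.088))
E
```

```text
axle end (array([ 0.4886, -0.1117,  0.0868]), [[-0.3, -0.6]], [[0.9, 0.1]])
board tip (array([ 0.5303, -0.1149,  0.302 ]), [[-8.5, -11.8]], [[17.4, 1.9]])
base top view right edge [[ 0.52057311 -0.17425823  0.014     ]
 [ 0.43840435 -0.16275055  0.014     ]]
base scene near corners top [[ 0.52828775 -0.11712362  0.014     ]
 [ 0.44801229 -0.10781704  0.014     ]
 [ 0.44111581 -0.16306305  0.014     ]]
[275. 295.] [11. 41.] 88.40885925292969
[347. 318.] [143.  10.] 66.80140686035156
[411. 198.] [35. 95.] 84.68545532226562
[295. 173.] [56. 68.] 43.66777801513672
jig ((0.46150168776512146, -0.3271590769290924), (0.110927052795887, 0.13463656604290009), 45.874446868896484) [[0.3745640218257904, -0.3201024532318115], [0.47120827436447144, -0.4138408899307251], [0.5484393835067749, -0.3342157006263733], [0.4517951011657715, -0.24047726392745972]]
[192. 153.] [16. 57.] 10.124671936035156
[[178.9060821533203, 180.1260986328125], [188.98643493652344, 123.67616271972656], [205.0803680419922, 126.55007934570312], [195.00001525878906, 183.00001525878906]] [[ 0.44330776 -0.1084138   0.088     ]
 [ 0.54788299 -0.12667966  0.088     ]
 [ 0.54231677 -0.15647659  0.088     ]
 [ 0.43785012 -0.13804255  0.088     ]]
[340.  82.] [27. 66.] 12.52880859375
```

Run:
```python
from h import *
for name,uv in dict(apex=(158,133),rightbracket=(187,303),roll=(170,155),dowel=(183,330),boardbot=(187,380),leather=(187,240)).items():
    print(name,[(z,np.round(ray("scene",[uv],z)[0,:2],2).tolist(),np.round(proj("top",ray("scene",[uv],z))[0]).tolist()) for z in(0,.1,.2,.3,.4)])
w=[]
b=cv2.imread("pics/scene0.png");m=(b.min(2)>170).astype(np.uint8);cs,_=cv2.findContours(m,cv2.RETR_EXTERNAL,cv2.CHAIN_APPROX_NONE)
for c in cs:
    if cv2.contourArea(c)>300:
        r=cv2.minAreaRect(c);print(np.round(r[0]),np.round(r[1]))
print("jig scene corners",ray("scene",[[175+240/4,165+65/4],[175+388/4,165+35/4],[175+454/4,165+155/4],[175+292/4,165+196/4]],.018))
```

```text
apex [(0, [0.93, -0.45], [353.0, -54.0]), (0.1, [0.81, -0.34], [302.0, -20.0]), (0.2, [0.69, -0.22], [238.0, 23.0]), (0.3, [0.57, -0.11], [153.0, 80.0]), (0.4, [0.44, 0.01], [35.0, 158.0])]
rightbracket [(0, [0.44, 0.04], [116.0, 184.0]), (0.1, [0.39, 0.08], [75.0, 207.0]), (0.2, [0.34, 0.12], [23.0, 237.0]), (0.3, [0.29, 0.16], [-45.0, 276.0]), (0.4, [0.24, 0.21], [-138.0, 330.0])]
roll [(0, [0.81, -0.37], [313.0, 4.0]), (0.1, [0.71, -0.27], [264.0, 35.0]), (0.2, [0.6, -0.16], [201.0, 75.0]), (0.3, [0.5, -0.06], [119.0, 127.0]), (0.4, [0.4, 0.04], [5.0, 200.0])]
dowel [(0, [0.41, 0.09], [90.0, 199.0]), (0.1, [0.37, 0.12], [50.0, 221.0]), (0.2, [0.32, 0.16], [-0.0, 250.0]), (0.3, [0.28, 0.19], [-66.0, 288.0]), (0.4, [0.23, 0.23], [-157.0, 340.0])]
boardbot [(0, [0.35, 0.16], [54.0, 230.0]), (0.1, [0.31, 0.18], [16.0, 252.0]), (0.2, [0.28, 0.21], [-33.0, 279.0]), (0.3, [0.24, 0.23], [-96.0, 314.0]), (0.4, [0.21, 0.26], [-183.0, 363.0])]
leather [(0, [0.55, -0.1], [185.0, 132.0]), (0.1, [0.48, -0.04], [141.0, 158.0]), (0.2, [0.42, 0.02], [85.0, 191.0]), (0.3, [0.35, 0.09], [12.0, 234.0]), (0.4, [0.29, 0.15], [-88.0, 293.0])]
[361. 355.] [27. 69.]
[375. 216.] [113.  32.]
[215. 202.] [44. 15.]
[261. 193.] [35. 48.]
[188. 128.] [35. 19.]
[217. 121.] [40. 30.]
jig scene corners [[ 0.54882978 -0.33430215  0.018     ]
 [ 0.47113662 -0.41317837  0.018     ]
 [ 0.37547002 -0.32023684  0.018     ]
 [ 0.45118723 -0.23737658  0.018     ]]
```

Run:
```python
import cv2,numpy as np
a=cv2.imread("pics/top0.png");b=cv2.imread("pics/scene0.png")
f=lambda im,x,y,w,h,s:cv2.resize(im[y:y+h,x:x+w],None,fx=s,fy=s,interpolation=cv2.INTER_CUBIC)
C=np.hstack([f(a,60,30,135,200,3),f(b,120,120,130,200,3)])
C=np.clip(255*(C/255.)**.6,0,255).astype(np.uint8)
cv2.imwrite("pics/furn.png",C)
```

```text
(no output)
```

View pics/furn.png

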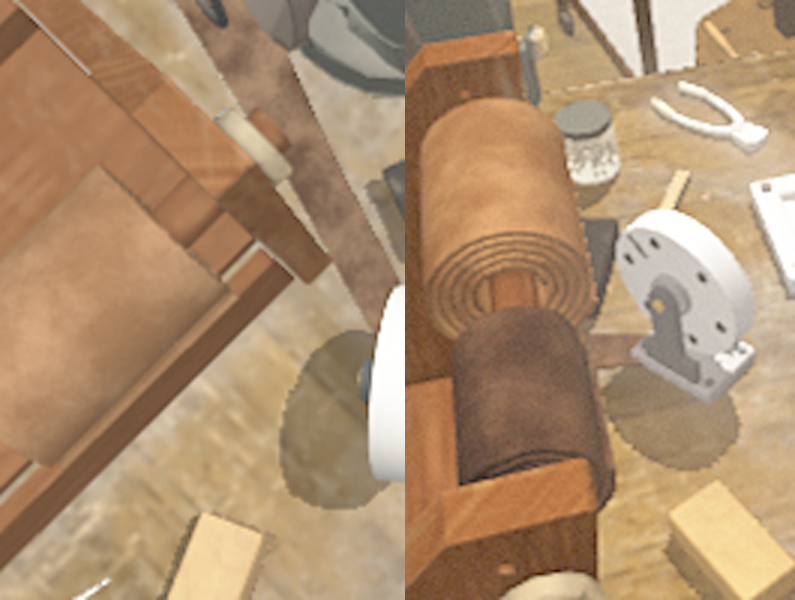

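The top crop shows the furniture's front upright with its corner at about (142,90) on top and (168,117) lower down. That puts it near (0.553,-0.097), up to z of about 0.31. Stand A's axle height of 87 mm and base length of 83 mm fit the larger stand. It sits at about (0.484,-0.1405) with yaw -7.3°. I'll lift, retract close to the base, and swing past the furniture.

>>> play_rows --steps '[{"dp": [0,0,-1],"rotation": [0,0,0],"fingers": -1},{"dp": [0,0,-1],"rotation": [0,0,0],"fingers": -1},{"dp": [0,0,-1],"rotation": [0,0,0],"fingers": -1},{"dp": [0,0,-1],"rotation": [0,0,0],"fingers": -1},{"dp": [0,0,-1],"rotation": [0,0,0],"fingers": -1},{"dp": [0,0,-1],"rotation": [0,0,0],"fingers": -1},{"dp": [-0.47,-0.9,-0.2],"rotation": [0,0,0],"fingers": -1},{"dp": [-0.47,-0.9,-0.2],"rotation": [0,0,0],"fingers": -1},{"dp": [-0.47,-0.9,-0.2],"rotation": [0,0,0],"fingers": -1},{"dp": [-0.47,-0.9,-0.2],"rotation": [0,0,0],"fingers": -1},{"dp": [-0.47,-0.9,-0.2],"rotation": [0,0,0],"fingers": -1},{"dp": [-0.47,-0.9,-0.2],"rotation": [0,0,0],"fingers": -1}]'

```text
t: 1.1
tcp_pos: [0.1714, 0.3566, 0.4472]
ee_rot: [-0.362, -3.12, 0.001]
force: [0.6, -0.9, -0.3]
opening: 0.0854
grasp_force: 0.0
```

>>> play_rows --steps '[{"dp": [-0.47,-0.9,0],"rotation": [0,0,0],"fingers": -1},{"dp": [-0.47,-0.9,0],"rotation": [0,0,0],"fingers": -1},{"dp": [-0.47,-0.9,0],"rotation": [0,0,0],"fingers": -1},{"dp": [-0.47,-0.9,0],"rotation": [0,0,0],"fingers": -1},{"dp": [-0.72,-0.76,0],"rotation": [0,0,0],"fingers": -1},{"dp": [-0.72,-0.76,0],"rotation": [0,0,0],"fingers": -1},{"dp": [-0.72,-0.76,0],"rotation": [0,0,0],"fingers": -1},{"dp": [-0.72,-0.76,0],"rotation": [0,0,0],"fingers": -1},{"dp": [-0.72,-0.76,0],"rotation": [0,0,0],"fingers": -1},{"dp": [-0.72,-0.76,0],"rotation": [0,0,0],"fingers": -1},{"dp": [-0.72,-0.76,0],"rotation": [0,0,0],"fingers": -1},{"dp": [0,0,0],"rotation": [0,0,0],"fingers": -1}]'

```text
t: 2.1
tcp_pos: [0.3141, 0.0462, 0.4465]
ee_rot: [-0.375, -3.119, 0.003]
force: [0.4, -0.0, 1.1]
opening: 0.0854
grasp_force: 0.0
```

>>> play_rows --steps '[{"dp": [-0.47,-0.85,0],"rotation": [0,0,-0.072],"fingers": -1},{"dp": [-0.47,-0.85,0],"rotation": [0,0,0],"fingers": -1},{"dp": [-0.47,-0.85,0],"rotation": [0,0,0],"fingers": -1},{"dp": [-0.47,-0.85,0],"rotation": [0,0,0],"fingers": -1},{"dp": [-0.47,-0.85,0],"rotation": [0,0,0],"fingers": -1},{"dp": [-0.47,-0.85,0],"rotation": [0,0,0],"fingers": -1},{"dp": [-0.47,-0.85,0],"rotation": [0,0,0],"fingers": -1},{"dp": [-0.47,-0.85,0],"rotation": [0,0,0],"fingers": -1},{"dp": [-0.66,0.34,1],"rotation": [0,0,0],"fingers": -1},{"dp": [-0.66,0.34,1],"rotation": [0,0,0],"fingers": -1},{"dp": [-0.66,0.34,1],"rotation": [0,0,0],"fingers": -1},{"dp": [-0.66,0.34,1],"rotation": [0,0,0],"fingers": -1}]'

```text
t: 3.1
tcp_pos: [0.4788, -0.1341, 0.3257]
ee_rot: [-0.202, -3.135, -0.0]
force: [0.1, -0.7, -0.1]
opening: 0.0854
grasp_force: 0.0
```

```bash
cat >> h.py <<'E'
from scipy.spatial.transform import Rotation as Ro
def to(p):
    s=robot.sense();R=Ro.from_rotvec(s["ee_rot"]).as_matrix()
    print("tcp",np.round(s["tcp_pos"],4),"y-az",round(np.degrees(np.arctan2(R[1,1],R[0,1])),2),"tilt",np.round(R[:2,2],3),"F",np.round(s["force"],2),"T",np.round(s["ft_torque"],3),"tool delta units",np.round(R.T@(np.array(p)-s["tcp_pos"])/.03,3))
E
python3 -c "
from h import *
to([.4843,-.1405,.117])"
```

```text
tcp [ 0.4788 -0.1341  0.3257] y-az 82.62 tilt [-0.  0.] F [ 0.13 -0.74 -0.06] T [-0.037  0.031  0.016] tool delta units [-0.21  -0.19   6.957]
```

>>> play_rows --steps '[{"dp": [-0.1,-0.09,1],"rotation": [0,0,0],"fingers": -1},{"dp": [0,0,1],"rotation": [0,0,0],"fingers": -1},{"dp": [0,0,1],"rotation": [0,0,0],"fingers": -1},{"dp": [0,0,1],"rotation": [0,0,0],"fingers": -1},{"dp": [0,0,0.5],"rotation": [0,0,0],"fingers": -1},{"dp": [0,0,0],"rotation": [0,0,0],"fingers": -1}]'

```text
t: 3.6
tcp_pos: [0.478, -0.136, 0.1884]
ee_rot: [-0.2, -3.128, -0.005]
force: [-0.1, -0.3, 0.1]
opening: 0.0856
grasp_force: 0.0
```

```bash
python3 -c "
from h import *
to([.4843,-.1405,.117])
im=np.hstack([cv2.resize(robot.get_image('top')[80:240,110:310,::-1],None,fx=2,fy=3*.8),cv2.resize(robot.get_image('scene')[120:280,130:330,::-1],None,fx=2,fy=2.4)])
cv2.imwrite('pics/pre.png',im)"
```

```text
tcp [ 0.478  -0.136   0.1884] y-az 82.69 tilt [-0.007  0.003] F [-0.09 -0.34  0.14] T [-0.012  0.047  0.076] tool delta units [-0.244 -0.129  2.379]
```

View pics/pre.png

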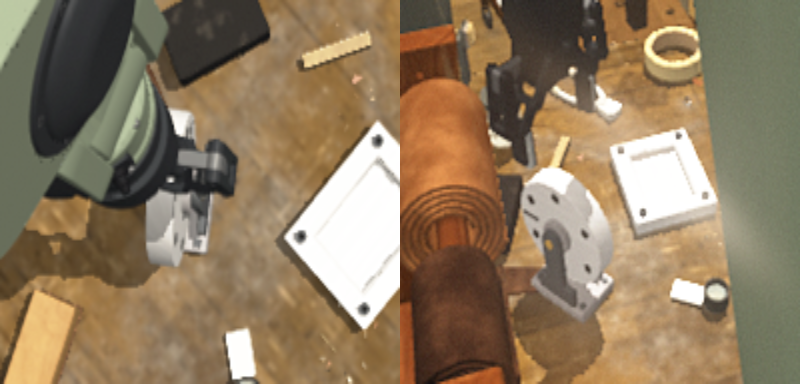

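The picture shows the open fingers above the wheel, straddling its rim at scene-crop (520,130) and (590,90). The upright is clear. I'm going down onto the rim.

>>> play_rows --steps '[{"dp": [-0.21,-0.13,0],"rotation": [0,0,0],"fingers": -1},{"dp": [0,0,0.8],"rotation": [0,0,0],"fingers": -1},{"dp": [0,0,0.8],"rotation": [0,0,0],"fingers": -1},{"dp": [0,0,0.7],"rotation": [0,0,0],"fingers": -1},{"dp": [0,0,0],"rotation": [0,0,0],"fingers": -1},{"dp": [0,0,0],"rotation": [0,0,0],"fingers": -1}]'

```text
t: 4.2
tcp_pos: [0.4871, -0.1429, 0.124]
ee_rot: [0.201, 3.135, -0.0]
force: [-0.2, -0.3, 1.1]
opening: 0.0855
grasp_force: 0.0
```

```bash
python3 -c "
from h import *
to([.4843,-.1405,.117])"
```

```text
tcp [ 0.4871 -0.1429  0.124 ] y-az 82.65 tilt [ 0. -0.] F [-0.18 -0.29  1.1 ] T [0.039 0.041 0.036] tool delta units [0.103 0.068 0.234]
```

>>> play_rows --steps '[{"dp": [0.1,0.07,0.2],"rotation": [0,0,0],"fingers": -0.4},{"dp": [0,0,0],"rotation": [0,0,0],"fingers": 0},{"dp": [0,0,0],"rotation": [0,0,0],"fingers": 0.3},{"dp": [0,0,0],"rotation": [0,0,0],"fingers": 0.6},{"dp": [0,0,0],"rotation": [0,0,0],"fingers": 1},{"dp": [0,0,0],"rotation": [0,0,0],"fingers": 1},{"dp": [0,0,0],"rotation": [0,0,0],"fingers": 1},{"dp": [0,0,0],"rotation": [0,0,0],"fingers": 1}]'

```text
t: 4.87
tcp_pos: [0.4845, -0.14, 0.1181]
ee_rot: [0.201, 3.134, 0.0]
force: [-0.2, 2.6, 5.0]
opening: 0.0231
grasp_force: 59.2
```

```bash
python3 -c "
from h import *
to([.4843,-.1405,.117])"
```

```text
tcp [ 0.4845 -0.14    0.1181] y-az 82.66 tilt [0.001 0.   ] F [-0.24  2.62  4.98] T [ 0.386  0.149 -0.131] tool delta units [ 0.004 -0.016  0.037]
```

>>> play_rows --steps '[{"dp": [0,0,-0.3],"rotation": [0,0,0],"fingers": 1},{"dp": [0,0,-0.5],"rotation": [0,0,0],"fingers": 1},{"dp": [0,0,-0.5],"rotation": [0,0,0],"fingers": 1},{"dp": [0,0,-0.4],"rotation": [0,0,0],"fingers": 1},{"dp": [0,0,-0.3],"rotation": [0,0,0],"fingers": 1},{"dp": [0,0,0],"rotation": [0,0,0],"fingers": 1},{"dp": [0,0,0],"rotation": [0,0,0],"fingers": 1}]'

```text
t: 5.45
tcp_pos: [0.4835, -0.1401, 0.1769]
ee_rot: [-0.201, -3.134, -0.0]
force: [0.3, 0.8, -8.8]
opening: 0.0228
grasp_force: 60.3
```

```bash
python3 -c "
from h import *
to([.4616,-.3268,.178])"
```

```text
tcp [ 0.4835 -0.1401  0.1769] y-az 82.66 tilt [-0.001  0.   ] F [ 0.29  0.76 -8.75] T [ 0.036  0.037 -0.072] tool delta units [-0.072 -6.265 -0.035]
```

>>> play_rows --steps '[{"dp": [0,-0.3,0],"rotation": [0,0,0],"fingers": 1},{"dp": [0,-0.6,0],"rotation": [0,0,0],"fingers": 1},{"dp": [0,-0.7,0],"rotation": [0,0,0],"fingers": 1},{"dp": [0,-0.7,0],"rotation": [0,0,0],"fingers": 1},{"dp": [0,-0.7,0],"rotation": [0,0,0],"fingers": 1},{"dp": [0,-0.7,0],"rotation": [0,0,0],"fingers": 1},{"dp": [0,-0.7,0],"rotation": [0,0,0],"fingers": 1},{"dp": [0,-0.7,0],"rotation": [0,0,0],"fingers": 1},{"dp": [0,-0.6,0],"rotation": [0,0,0],"fingers": 1},{"dp": [0,-0.4,0],"rotation": [0,0,0],"fingers": 1},{"dp": [0,-0.17,0],"rotation": [0,0,0],"fingers": 1},{"dp": [0,0,0],"rotation": [0,0,0.02],"fingers": 1}]'

```text
t: 6.45
tcp_pos: [0.4591, -0.3278, 0.1764]
ee_rot: [-0.254, -3.13, -0.001]
force: [0.9, 1.2, -7.8]
opening: 0.0229
grasp_force: 60.4
```

>>> play_rows --steps '[{"dp": [0,0,0],"rotation": [0,0,0.04],"fingers": 1},{"dp": [0,0,0],"rotation": [0,0,0.05],"fingers": 1},{"dp": [0,0,0],"rotation": [0,0,0.06],"fingers": 1},{"dp": [0,0,0],"rotation": [0,0,0.06],"fingers": 1},{"dp": [0,0,0],"rotation": [0,0,0.06],"fingers": 1},{"dp": [0,0,0],"rotation": [0,0,0.06],"fingers": 1},{"dp": [0,0,0],"rotation": [0,0,0.04],"fingers": 1},{"dp": [0,0,0],"rotation": [0,0,0.019],"fingers": 1},{"dp": [0,0,0],"rotation": [0,0,0],"fingers": 1},{"dp": [0,0,0],"rotation": [0,0,0],"fingers": 1}]'

```text
t: 7.28
tcp_pos: [0.4596, -0.3259, 0.1768]
ee_rot: [-1.178, -2.911, -0.001]
force: [0.2, -0.3, -9.2]
opening: 0.0235
grasp_force: 60.3
```

```bash
python3 -c "
from h import *
to([.4616,-.3268,.178])
a=robot.get_image('top')[...,::-1];b=robot.get_image('scene')[...,::-1]
cv2.imwrite('pics/top1.png',a);cv2.imwrite('pics/scene1.png',b)
im=np.hstack([cv2.resize(a[100:240,230:360],None,fx=3,fy=3),cv2.resize(b[110:250,190:320],None,fx=3,fy=3)])
cv2.imwrite('pics/over.png',im)"
```

```text
tcp [ 0.4596 -0.3259  0.1768] y-az 45.93 tilt [-0.001  0.001] F [ 0.18 -0.3  -9.22] T [0.007 0.045 0.001] tool delta units [-0.069  0.026 -0.041]
```

View pics/over.png

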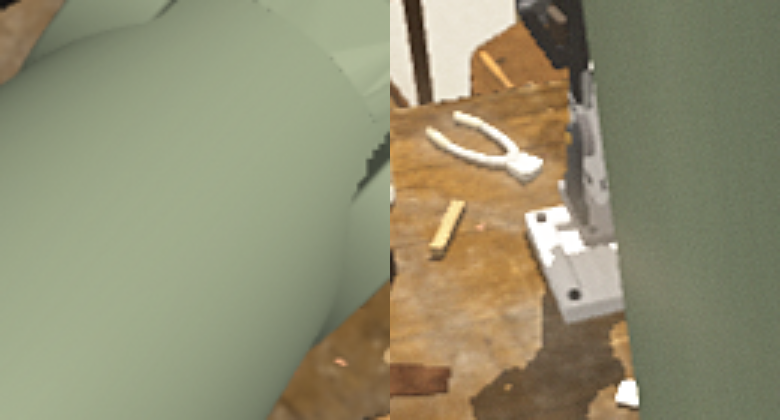

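The arm hides the stand in both views. Only the base over the plate's left half shows, at scene-crop (600,215). I'll go down by feel: the TCP should read z of about 0.126 when the stand is home and about 0.136 if it sits on the plate.

>>> play_rows --steps '[{"dp": [-0.07,0.03,0.3],"rotation": [0,0,0],"fingers": 1},{"dp": [0,0,0.4],"rotation": [0,0,0],"fingers": 1},{"dp": [0,0,0.3],"rotation": [0,0,0],"fingers": 1},{"dp": [0,0,0.1],"rotation": [0,0,0],"fingers": 1},{"dp": [0,0,0],"rotation": [0,0,0],"fingers": 1},{"dp": [0,0,0],"rotation": [0,0,0],"fingers": 1}]'

```text
t: 7.88
tcp_pos: [0.4618, -0.3274, 0.144]
ee_rot: [-1.18, -2.911, -0.0]
force: [0.4, 0.0, -8.0]
opening: 0.0234
grasp_force: 60.2
```

```bash
python3 -c "
from h import *
to([.4616,-.3268,.126])"
```

```text
tcp [ 0.4618 -0.3274  0.144 ] y-az 45.85 tilt [-0.  0.] F [ 0.37  0.04 -8.03] T [ 0.021 -0.021 -0.016] tool delta units [0.02  0.009 0.601]
```

>>> play_rows --steps '[{"dp": [0.01,0,0.1],"rotation": [0,0,0],"fingers": 1},{"dp": [0,0,0.1],"rotation": [0,0,0],"fingers": 1},{"dp": [0,0,0.1],"rotation": [0,0,0],"fingers": 1},{"dp": [0,0,0],"rotation": [0,0,0],"fingers": 1}]'

```text
t: 8.22
tcp_pos: [0.4614, -0.3271, 0.1348]
ee_rot: [-1.18, -2.911, -0.0]
force: [-1.4, 0.7, -8.5]
opening: 0.023
grasp_force: 60.3
```

>>> play_rows --steps '[{"dp": [0,0,0.1],"rotation": [0,0,0],"fingers": 1},{"dp": [0,0,0.1],"rotation": [0,0,0],"fingers": 1},{"dp": [0,0,0],"rotation": [0,0,0],"fingers": 1}]'

```text
t: 8.47
tcp_pos: [0.4614, -0.3271, 0.1286]
ee_rot: [-1.18, -2.91, -0.001]
force: [0.5, 0.5, -9.1]
opening: 0.023
grasp_force: 60.3
```

```bash
python3 -c "
from h import *
to([.4616,-.3268,.126])"
```

```text
tcp [ 0.4614 -0.3271  0.1286] y-az 45.84 tilt [-0.001  0.001] F [ 0.5   0.48 -9.1 ] T [ 0.024  0.049 -0.01 ] tool delta units [0.001 0.011 0.087]
```

It is below plate level and still hanging free, so it is inside the pocket. Going down the last few millimetres.

>>> play_rows --steps '[{"dp": [0,0,0.05],"rotation": [0,0,0],"fingers": 1},{"dp": [0,0,0.05],"rotation": [0,0,0],"fingers": 1},{"dp": [0,0,0],"rotation": [0,0,0],"fingers": 1}]'

```text
t: 8.72
tcp_pos: [0.4616, -0.3272, 0.1263]
ee_rot: [-1.181, -2.911, -0.0]
force: [0.0, 0.5, -7.7]
opening: 0.0229
grasp_force: 60.3
```

```bash
python3 -c "
from h import *
to([.4616,-.3268,.126])"
```

```text
tcp [ 0.4616 -0.3272  0.1263] y-az 45.85 tilt [-0.  0.] F [ 0.04  0.5  -7.66] T [ 0.051  0.091 -0.045] tool delta units [0.008 0.009 0.01 ]
```

>>> play_rows --steps '[{"dp": [0,0,0.04],"rotation": [0,0,0],"fingers": 1},{"dp": [0,0,0.04],"rotation": [0,0,0],"fingers": 1},{"dp": [0,0,0],"rotation": [0,0,0],"fingers": 1}]'

```text
t: 8.97
tcp_pos: [0.4619, -0.3272, 0.1261]
ee_rot: [1.18, 2.91, -0.0]
force: [-3.2, 5.2, 9.8]
opening: 0.023
grasp_force: 62.7
```

```bash
python3 -c "
from h import *
to([.4616,-.3268,.126])"
```

```text
tcp [ 0.4619 -0.3272  0.1261] y-az 45.86 tilt [ 0.001 -0.001] F [-3.16  5.23  9.82] T [ 1.08   1.186 -0.106] tool delta units [0.017 0.001 0.004]
```

Seated: contact at z 0.126, pushing about 18 N. Comparing the two earlier scene pictures, the slot had already moved before I gripped, so the wheel crept. I'll measure by how much.

```bash
cat >> h.py <<'E'
def wang(uv,C,az,side=1,n="scene"):
    "slot angle on the wheel face: 0 top, + toward stand +x; az = azimuth of stand x"
    a=np.radians(az);X=np.array([np.cos(a),np.sin(a),0]);Y=np.array([-np.sin(a),np.cos(a),0])
    P=np.array(C)+side*.012*Y
    c=robot.calibration(n);R=cv2.Rodrigues(c["rvec"])[0];o=-R.T@c["tvec"]
    uv=np.array(uv,float).reshape(-1,2);d=np.c_[uv,np.ones(len(uv))]@np.linalg.inv(c["mtx"]).T@R
    Q=o+d*(((P-o)@Y)/(d@Y))[:,None]-P
    return [(round(np.hypot(q@X,q[2])*1e3),round(np.degrees(np.arctan2(q@X,q[2])))) for q in Q]
E
python3 - <<'E'
from h import *
C=(.4843,-.1405,.088)
print(wang([[175+78/4,165+135/4],[175+90/4,165+148/4],[175+102/4,165+162/4],[175+112/4,165+145/4],[175+78/4,165+163/4]],C,-7.3))
# pre.png: x=130+(u-400)/2, y=120+v/2.4
f=lambda u,v:[130+(u-400)/2,120+v/2.4]
print(wang([f(524,209),f(530,214),f(537,221),f(531,199),f(557,200)],C,-7.3))
im=cv2.imread("pics/scene0.png")[185:245,190:245];cv2.imwrite("pics/w0.png",cv2.resize(im,None,fx=7,fy=7,interpolation=cv2.INTER_CUBIC))
p=cv2.imread("pics/pre.png")[156:300,520:620]
out=np.hstack([cv2.resize(im,(385,420),interpolation=cv2.INTER_CUBIC),cv2.resize(p,(350,420),interpolation=cv2.INTER_CUBIC)]);cv2.imwrite("pics/cmp.png",out)
E
```

```text
[(55, 51), (45, 50), (34, 49), (44, 21), (48, 78)]
[(56, 89), (47, 91), (37, 97), (47, 62), (44, -1)]
```

View pics/cmp.png

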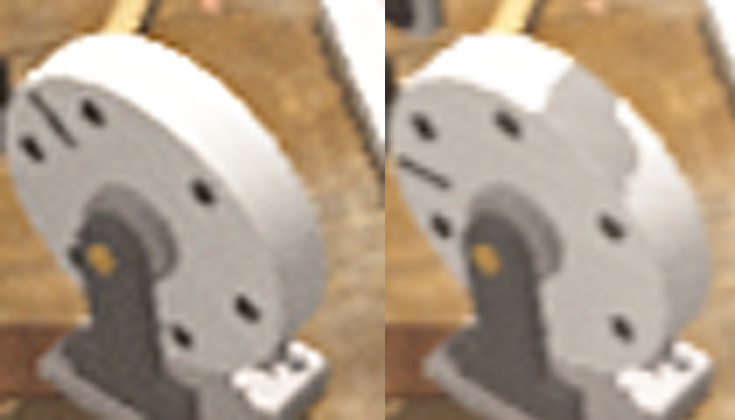

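The left picture (start) has the slot at 50°. The right one (before the grasp) has it at about 91°, toward the stand's +x. So the wheel crept +41° and stuck, and heavy-side-down should be about 30° further on. I'll ease off, let the stand settle, tilt back and regrip so I can turn it well past and bracket the heavy side from the other end.

>>> play_rows --steps '[{"dp": [0,0,-0.09],"rotation": [0,0,0],"fingers": 1},{"dp": [0,0,0],"rotation": [0,0,0],"fingers": 0.6},{"dp": [0,0,0],"rotation": [0,0,0],"fingers": 0},{"dp": [0,0,0],"rotation": [0,0,0],"fingers": 0},{"dp": [0,0,0],"rotation": [0,0,0],"fingers": 0},{"dp": [0,0,0],"rotation": [0,0,0],"fingers": 0}]'

```text
t: 9.47
tcp_pos: [0.4623, -0.3279, 0.1271]
ee_rot: [1.18, 2.91, -0.001]
force: [-0.8, -0.1, -0.2]
opening: 0.0429
grasp_force: 0.0
```

```bash
python3 -c "
from h import *
to([.4616,-.3268,.126]);print(robot.sense()['qpos'].round(2),robot.sense()['opening'])"
```

```text
tcp [ 0.4623 -0.3279  0.1271] y-az 45.84 tilt [ 0.001 -0.001] F [-0.81 -0.11 -0.21] T [-0.077 -0.057 -0.03 ] tool delta units [0.041 0.011 0.037]
[-0.75  0.44 -0.3   0.83 -0.    0.02] 0.042923157719733464
```

>>> play_rows --steps '[{"dp": [0.15,0.01,0.02],"rotation": [0,-0.07,0],"fingers": 0},{"dp": [0.11,0,0.006],"rotation": [0,-0.07,0],"fingers": 0},{"dp": [0.11,0,0.006],"rotation": [0,-0.07,0],"fingers": 0},{"dp": [0.11,0,0.006],"rotation": [0,-0.07,0],"fingers": 0},{"dp": [0.11,0,0.006],"rotation": [0,-0.07,0],"fingers": 0},{"dp": [0.11,0,0.006],"rotation": [0,-0.07,0],"fingers": 0},{"dp": [0,0,0],"rotation": [0,0,0],"fingers": 0},{"dp": [0,0,0],"rotation": [0,0,0],"fingers": 0}]'

```text
t: 10.13
tcp_pos: [0.4477, -0.3133, 0.1178]
ee_rot: [0.962, 2.372, -0.303]
force: [0.5, -0.2, 0.7]
opening: 0.0431
grasp_force: 0.0
```

```bash
cat >> h.py <<'E'
AX=np.array([.4616,-.3268,.096])
def st():
    s=robot.sense();R=Ro.from_rotvec(s["ee_rot"]).as_matrix();a=np.radians(-44.15);X=np.array([np.cos(a),np.sin(a),0]);Y=np.array([-np.sin(a),np.cos(a),0])
    d=s["tcp_pos"]-AX; zt=-R[:,2]
    ang=np.degrees(np.arctan2(zt@X,zt[2])); want=AX+.030*(zt-(zt@Y)*Y)
    print("t",round(s["t"],2),"tilt",round(ang,1),"rel X,Y,Z mm",np.round([d@X*1e3,d@Y*1e3,d[2]*1e3],1),"lean",round(np.degrees(np.arcsin(zt@Y)),1),"F XYZ",np.round([s["force"]@X,s["force"]@Y,s["force"][2]],1),"T",np.round([s["ft_torque"]@X,s["ft_torque"]@Y],3),"corr units",np.round(R.T@(want-s["tcp_pos"])/.03,3),"op",round(s["opening"],4),"g",round(float(s["grasp_force"]),1),"q",s["qpos"].round(2))
E
python3 -c "
from h import *
st()"
```

```text
t 10.13 tilt -35.0 rel X,Y,Z mm [-19.4   0.   21.8] lean 0.0 F XYZ [0.5 0.2 0.7] T [0.037 0.527] corr units [-0.113 -0.001 -0.033] op 0.0431 g 0.0 q [-0.73  0.18 -1.02 -0.24 -0.02  0.03]
```

>>> play_rows --steps '[{"dp": [-0.11,0,-0.03],"rotation": [0,0,0],"fingers": 0},{"dp": [0,0,0],"rotation": [0,0,0],"fingers": 0.3},{"dp": [0,0,0],"rotation": [0,0,0],"fingers": 0.6},{"dp": [0,0,0],"rotation": [0,0,0],"fingers": 1},{"dp": [0,0,0],"rotation": [0,0,0],"fingers": 1},{"dp": [0,0,0],"rotation": [0,0,0],"fingers": 1},{"dp": [0,0,0],"rotation": [0,0,0],"fingers": 1}]'

```text
t: 10.72
tcp_pos: [0.4532, -0.3186, 0.1243]
ee_rot: [0.958, 2.361, -0.308]
force: [4.2, -4.0, 6.1]
opening: 0.0231
grasp_force: 58.6
```

```bash
python3 -c "
from h import *
st()"
```

```text
t 10.72 tilt -35.6 rel X,Y,Z mm [-11.8   0.1  28.3] lean -0.0 F XYZ [5.8 0.  6.1] T [ 0.04  -1.121] corr units [ 0.231 -0.002 -0.006] op 0.0231 g 58.6 q [-0.73  0.17 -1.01 -0.23 -0.02  0.03]
```

>>> play_rows --steps '[{"dp": [-0.108,0,0.031],"rotation": [0,0.07,0],"fingers": 1},{"dp": [-0.108,0,0.031],"rotation": [0,0.07,0],"fingers": 1},{"dp": [-0.108,0,0.031],"rotation": [0,0.07,0],"fingers": 1},{"dp": [0,0,0],"rotation": [0,0,0],"fingers": 1},{"dp": [0,0,0],"rotation": [0,0,0],"fingers": 1},{"dp": [0,0,0],"rotation": [0,0,0],"fingers": 1}]'

```text
t: 11.22
tcp_pos: [0.4573, -0.323, 0.1252]
ee_rot: [1.066, 2.628, -0.177]
force: [-14.4, 10.9, 37.0]
opening: 0.0233
grasp_force: 66.9
```

```bash
python3 -c "
from h import *
st()"
```

```text
t 11.22 tilt -18.6 rel X,Y,Z mm [-5.7 -0.3 29.2] lean 0.1 F XYZ [-18.   -2.2  37. ] T [-0.442  1.924] corr units [ 0.131  0.009 -0.018] op 0.0233 g 66.9 q [-0.74  0.25 -0.68  0.32 -0.01  0.03]
```

>>> play_rows --steps '[{"dp": [0.03,0,-0.06],"rotation": [0,0,0],"fingers": 1},{"dp": [0,0,0],"rotation": [0,0,0],"fingers": 1},{"dp": [0,0,0],"rotation": [0,0,0],"fingers": 1}]'

```text
t: 11.47
tcp_pos: [0.4563, -0.3222, 0.1248]
ee_rot: [1.066, 2.627, -0.176]
force: [-3.1, 1.6, 14.1]
opening: 0.0231
grasp_force: 63.1
```

```bash
python3 -c "
from h import *
st()"
```

```text
t 11.47 tilt -18.6 rel X,Y,Z mm [-7.  -0.4 28.8] lean 0.1 F XYZ [-3.3 -1.  14.1] T [-0.247  0.188] corr units [ 0.086  0.013 -0.015] op 0.0231 g 63.1 q [-0.74  0.25 -0.68  0.32 -0.01  0.03]
```

Lateral forces tip the light stand, so I'll release it and let it settle. Then I'll back off and look at where the stand and slot really are.

>>> play_rows --steps '[{"dp": [0,0,-0.03],"rotation": [0,0,0],"fingers": 0.5},{"dp": [0,0,0],"rotation": [0,0,0],"fingers": -0.3},{"dp": [0,0,0],"rotation": [0,0,0],"fingers": -0.3},{"dp": [0,0,0],"rotation": [0,0,0],"fingers": -0.3},{"dp": [0,0,-0.6],"rotation": [0,0,0],"fingers": -0.3},{"dp": [0,0,-1],"rotation": [0,0,0],"fingers": -0.3},{"dp": [0,0,-1],"rotation": [0,0,0],"fingers": -0.3},{"dp": [0,0,-1],"rotation": [0,0,0],"fingers": -0.3},{"dp": [0,0,0],"rotation": [0,0,0],"fingers": -0.3}]'

```text
t: 12.22
tcp_pos: [0.433, -0.2984, 0.2324]
ee_rot: [1.063, 2.624, -0.176]
force: [0.4, -0.0, -0.6]
opening: 0.0553
grasp_force: 0.0
```

```bash
python3 -c "
from h import *
st();to([.2,-.46,.25])"
```

```text
t 12.22 tilt -18.8 rel X,Y,Z mm [-40.3   0.4 136.4] lean -0.0 F XYZ [ 0.3  0.3 -0.6] T [0.041 0.234] corr units [ 0.199 -0.016  3.737] op 0.0553 g 0.0 q [-0.74  0.05 -0.6   0.59 -0.01  0.03]
tcp [ 0.433  -0.2984  0.2324] y-az 45.88 tilt [ 0.232 -0.225] F [ 0.43 -0.01 -0.64] T [0.192 0.14  0.057] tool delta units [ 1.539 -9.273 -1.147]
```

>>> play_rows --steps '[{"dp": [0.15,-0.93,-0.12],"rotation": [0,0,0],"fingers": -0.3},{"dp": [0.15,-0.93,-0.12],"rotation": [0,0,0],"fingers": -0.3},{"dp": [0.15,-0.93,-0.12],"rotation": [0,0,0],"fingers": -0.3},{"dp": [0.15,-0.93,-0.12],"rotation": [0,0,0],"fingers": -0.3},{"dp": [0.15,-0.93,-0.12],"rotation": [0,0,0],"fingers": -0.3},{"dp": [0.15,-0.93,-0.12],"rotation": [0,0,0],"fingers": -0.3},{"dp": [0.15,-0.93,-0.12],"rotation": [0,0,0],"fingers": -0.3},{"dp": [0.15,-0.93,-0.12],"rotation": [0,0,0],"fingers": -0.3},{"dp": [0.15,-0.93,-0.12],"rotation": [0,0,0],"fingers": -0.3},{"dp": [0.15,-0.93,-0.12],"rotation": [0,0,0],"fingers": -0.3}]'

```text
t: 13.05
tcp_pos: [0.1974, -0.4603, 0.2464]
ee_rot: [1.067, 2.63, -0.172]
force: [0.6, -0.7, 0.1]
opening: 0.0556
grasp_force: 0.0
```

```bash
python3 -c "
from h import *
st()
a=robot.get_image('top')[...,::-1];b=robot.get_image('scene')[...,::-1]
cv2.imwrite('pics/top2.png',a);cv2.imwrite('pics/scene2.png',b)
im=np.hstack([cv2.resize(a[120:220,245:345],None,fx=4,fy=4,interpolation=cv2.INTER_CUBIC),cv2.resize(b[135:235,215:315],None,fx=4,fy=4,interpolation=cv2.INTER_CUBIC)])
cv2.imwrite('pics/look2.png',im)"
```

```text
t 13.05 tilt -18.4 rel X,Y,Z mm [ -96.6 -279.8  150.4] lean -0.1 F XYZ [ 0.9 -0.1  0.1] T [-0.011  0.284] corr units [-1.468  9.323  4.782] op 0.0556 g 0.0 q [-1.43  0.02 -0.58  0.71  0.2  -0.64]
```

View pics/look2.png

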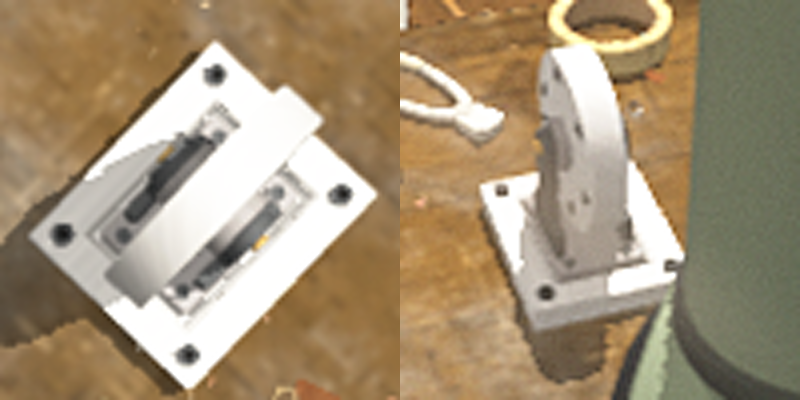

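The stand is in the pocket, square and flat. In the top crop the base lies inside the pocket outline, with the axle ends at (168,152) and (262,243). Next I'll measure the axle position and the slot angle.

Run:
```python
from h import *
az=-44.15;a=np.radians(az);X=np.array([np.cos(a),np.sin(a),0]);Y=np.array([-np.sin(a),np.cos(a),0])
e=ray("top",[[287,158],[310.5,180.75]],.096);c=e.mean(0);print(e.round(4),"axle",c.round(4),"rel AX",np.round([(c-AX)@X*1e3,(c-AX)@Y*1e3],1))
# wheel rim ends in top view at axle height: crop corners
w=ray("top",[[245+289/4,120+86/4],[245+322/4,120+122/4],[245+138/4,120+307/4],[245+105/4,120+273/4]],.096);m=w.mean(0);print("rim ends",np.round([(w-AX)@X*1e3,(w-AX)@Y*1e3],1))
b=cv2.cvtColor(cv2.imread("pics/scene2.png"),cv2.COLOR_BGR2GRAY).astype(np.float32)
for off in(-.002,0,.002):
  C=AX+off*X+.012*Y
  print("off",off)
  for r in(.037,.044,.051):
    th=np.radians(np.arange(0,360,8));P=C+r*(np.sin(th)[:,None]*X+np.cos(th)[:,None]*np.array([0,0,1]))
    uv=proj("scene",P).astype(np.float32);v=cv2.remap(b,uv[:,0],uv[:,1],cv2.INTER_LINEAR).ravel()
    print(r,[(int(t),int(x)) for t,x in zip(np.degrees(th),v) ])
```

```text
[[ 0.4819 -0.3068  0.096 ]
 [ 0.4402 -0.349   0.096 ]] axle [ 0.4611 -0.3279  0.096 ] rel AX [ 0.4 -1.2]
rim ends [[ 60.6  59.  -59.8 -59. ]
 [  9.7 -12.5 -10.4  11. ]]
off -0.002
0.037 [(0, 179), (8, 179), (16, 179), (24, 181), (32, 180), (40, 181), (48, 181), (56, 181), (64, 181), (72, 179), (80, 182), (88, 184), (96, 145), (104, 131), (112, 120), (119, 111), (128, 110), (136, 116), (144, 125), (152, 139), (160, 178), (168, 179), (176, 182), (184, 178), (192, 182), (200, 175), (208, 177), (216, 184), (224, 170), (232, 157), (239, 147), (248, 148), (256, 165), (264, 180), (272, 182), (280, 178), (288, 180), (296, 178), (304, 184), (312, 171), (320, 120), (328, 138), (336, 178), (344, 176), (352, 178)]
0.044 [(0, 177), (8, 172), (16, 155), (24, 130), (32, 136), (40, 159), (48, 178), (56, 185), (64, 178), (72, 166), (80, 180), (88, 183), (96, 178), (104, 137), (112, 109), (119, 102), (128, 102), (136, 107), (144, 120), (152, 158), (160, 169), (168, 179), (176, 181), (184, 159), (192, 144), (200, 160), (208, 183), (216, 180), (224, 178), (232, 179), (239, 176), (248, 155), (256, 138), 
[... 3177 characters left out ...]
, (248, 125), (256, 140), (264, 172), (272, 181), (280, 176), (288, 179), (296, 182), (304, 183), (312, 142), (320, 118), (328, 180), (336, 174), (344, 178), (352, 175)]
0.051 [(0, 193), (8, 174), (16, 144), (24, 166), (32, 173), (40, 185), (48, 185), (56, 184), (64, 183), (72, 170), (80, 126), (88, 155), (96, 177), (104, 149), (112, 142), (119, 98), (128, 102), (136, 100), (144, 104), (152, 131), (160, 145), (168, 174), (176, 178), (184, 144), (192, 146), (200, 167), (208, 181), (216, 181), (224, 181), (232, 181), (239, 179), (248, 181), (256, 160), (264, 168), (272, 181), (280, 182), (288, 181), (296, 181), (304, 191), (312, 158), (320, 178), (328, 204), (336, 197), (344, 194), (352, 202)]
```

The holes now sit at 24, 76, 192, 252 and 318°, so the slot is at about 105°, hidden behind the cheek. That fits 91° plus the turn I made. The axle is within 1 mm of the pocket centre. I'll go back and turn it about 60° further so that it creeps back from the other side.

>>> play_rows --steps '[{"dp": [-0.15,0.93,0.12],"rotation": [0,-0.013,0],"fingers": -0.3},{"dp": [-0.15,0.93,0.12],"rotation": [0,-0.013,0],"fingers": -0.3},{"dp": [-0.15,0.93,0.12],"rotation": [0,-0.013,0],"fingers": -0.3},{"dp": [-0.15,0.93,0.12],"rotation": [0,-0.013,0],"fingers": -0.3},{"dp": [-0.15,0.93,0.12],"rotation": [0,-0.013,0],"fingers": -0.3},{"dp": [-0.15,0.93,0.12],"rotation": [0,-0.013,0],"fingers": -0.3},{"dp": [-0.15,0.93,0.12],"rotation": [0,-0.013,0],"fingers": -0.3},{"dp": [-0.15,0.93,0.12],"rotation": [0,-0.013,0],"fingers": -0.3},{"dp": [-0.15,0.93,0.12],"rotation": [0,-0.013,0],"fingers": -0.3},{"dp": [-0.15,0.93,0.12],"rotation": [0,-0.013,0],"fingers": -0.3},{"dp": [0,0,0],"rotation": [0,0,0],"fingers": -0.3},{"dp": [0,0,0],"rotation": [0,0,0],"fingers": -0.3}]'

```text
t: 14.15
tcp_pos: [0.4333, -0.2964, 0.2312]
ee_rot: [0.988, 2.452, -0.265]
force: [-0.6, -0.3, -0.1]
opening: 0.0557
grasp_force: 0.0
```

```bash
python3 -c "
from h import *
st()"
```

```text
t 14.15 tilt -30.0 rel X,Y,Z mm [-41.5   2.1 135.2] lean -0.1 F XYZ [-0.2 -0.6 -0.1] T [-0.022  0.482] corr units [ 1.058 -0.074  3.593] op 0.0557 g 0.0 q [-0.73 -0.06 -0.81  0.3  -0.02  0.03]
```

>>> play_rows --steps '[{"dp": [0.53,-0.07,0],"rotation": [0,0,0],"fingers": -0.3},{"dp": [0.53,0,0],"rotation": [0,0,0],"fingers": -0.3},{"dp": [0,0,0.8],"rotation": [0,0,0],"fingers": -0.3},{"dp": [0,0,0.8],"rotation": [0,0,0],"fingers": -0.3},{"dp": [0,0,0.8],"rotation": [0,0,0],"fingers": -0.3},{"dp": [0,0,0.6],"rotation": [0,0,0],"fingers": -0.3},{"dp": [0,0,0.3],"rotation": [0,0,0],"fingers": -0.3},{"dp": [0,0,0.2],"rotation": [0,0,0],"fingers": -0.3},{"dp": [0,0,0],"rotation": [0,0,0],"fingers": -0.3},{"dp": [0,0,0],"rotation": [0,0,0],"fingers": -0.3},{"dp": [0,0,0],"rotation": [0,0,0],"fingers": -0.3}]'

```text
t: 15.07
tcp_pos: [0.4496, -0.3182, 0.1268]
ee_rot: [0.992, 2.446, -0.268]
force: [-0.5, -0.3, 0.0]
opening: 0.0556
grasp_force: 0.0
```

```bash
python3 -c "
from h import *
st()"
```

```text
t 15.07 tilt -30.2 rel X,Y,Z mm [-14.6  -2.2  30.8] lean 0.0 F XYZ [-0.1 -0.6  0. ] T [-0.044  0.473] corr units [0.097 0.072 0.132] op 0.0556 g 0.0 q [-0.74  0.17 -0.91 -0.04 -0.01  0.02]
```

>>> play_rows --steps '[{"dp": [0.1,0.05,0.13],"rotation": [0,0,0],"fingers": 0},{"dp": [0,0,0],"rotation": [0,0,0],"fingers": 0},{"dp": [0,0,0],"rotation": [0,0,0],"fingers": 0.2},{"dp": [0,0,0],"rotation": [0,0,0],"fingers": 0.4}]'

```text
t: 15.4
tcp_pos: [0.4503, -0.3164, 0.1213]
ee_rot: [0.992, 2.447, -0.268]
force: [-0.6, -0.8, -0.4]
opening: 0.0255
grasp_force: 0.0
```

```bash
python3 -c "
from h import *
st()"
```

```text
t 15.4 tilt -30.2 rel X,Y,Z mm [-15.4  -0.4  25.3] lean 0.0 F XYZ [ 0.1 -1.  -0.4] T [-0.001  0.478] corr units [-0.019  0.014 -0.013] op 0.0255 g 0.0 q [-0.74  0.18 -0.92 -0.06 -0.02  0.03]
```

>>> play_rows --steps '[{"dp": [0,0,0],"rotation": [0,0,0],"fingers": 1},{"dp": [0,0,0],"rotation": [0,0,0],"fingers": 1},{"dp": [0,0,0],"rotation": [0,0,0],"fingers": 1},{"dp": [0,0,0],"rotation": [0,0,0],"fingers": 1}]'

```text
t: 15.73
tcp_pos: [0.4503, -0.3163, 0.1215]
ee_rot: [0.992, 2.447, -0.268]
force: [-3.1, 3.4, 5.3]
opening: 0.0229
grasp_force: 58.4
```

```bash
python3 -c "
from h import *
st()"
```

```text
t 15.73 tilt -30.2 rel X,Y,Z mm [-15.4  -0.3  25.5] lean -0.0 F XYZ [-4.6  0.3  5.3] T [0.034 0.673] corr units [-0.016  0.012 -0.008] op 0.0229 g 58.4 q [-0.74  0.18 -0.92 -0.06 -0.02  0.03]
```

>>> play_rows --steps '[{"dp": [-0.11,0,0.004],"rotation": [0,0.07,0],"fingers": 1},{"dp": [-0.11,0,0.004],"rotation": [0,0.07,0],"fingers": 1},{"dp": [-0.11,0,0.004],"rotation": [0,0.07,0],"fingers": 1},{"dp": [0,0,0],"rotation": [0,0,0],"fingers": 1},{"dp": [0,0,0],"rotation": [0,0,0],"fingers": 1},{"dp": [0,0,0],"rotation": [0,0,0],"fingers": 1}]'

```text
t: 16.23
tcp_pos: [0.4554, -0.3219, 0.1227]
ee_rot: [1.105, 2.725, -0.12]
force: [-4.0, 0.8, -1.2]
opening: 0.0233
grasp_force: 61.9
```

```bash
python3 -c "
from h import *
st()"
```

```text
t 16.23 tilt -12.3 rel X,Y,Z mm [-7.9 -0.8 26.7] lean 0.1 F XYZ [-3.4 -2.2 -1.2] T [-0.261  0.92 ] corr units [-0.066  0.026 -0.075] op 0.0233 g 61.9 q [-0.74  0.3  -0.57  0.49 -0.01  0.03]
```

>>> play_rows --steps '[{"dp": [-0.13,0.01,0],"rotation": [0,0.07,0],"fingers": 1},{"dp": [-0.11,0,0],"rotation": [0,0.07,0],"fingers": 1},{"dp": [-0.11,0,0],"rotation": [0,0.07,0],"fingers": 1},{"dp": [0,0,0],"rotation": [0,0,0],"fingers": 1},{"dp": [0,0,0],"rotation": [0,0,0],"fingers": 1},{"dp": [0,0,0],"rotation": [0,0,0],"fingers": 1}]'

```text
t: 16.73
tcp_pos: [0.4629, -0.3284, 0.1252]
ee_rot: [-1.14, -2.811, -0.065]
force: [-5.0, 3.8, 9.9]
opening: 0.0232
grasp_force: 69.0
```

```bash
python3 -c "
from h import *
st()"
```

```text
t 16.73 tilt 6.7 rel X,Y,Z mm [ 2.  -0.3 29.2] lean 0.0 F XYZ [-6.3 -0.8  9.9] T [-0.298  1.653] corr units [-0.045  0.009 -0.027] op 0.0232 g 69.0 q [-0.75  0.53 -0.16  0.99  0.    0.02]
```

>>> play_rows --steps '[{"dp": [-0.11,0,0],"rotation": [0,0.07,0],"fingers": 1},{"dp": [-0.11,0,0],"rotation": [0,0.07,0],"fingers": 1},{"dp": [-0.11,0,0],"rotation": [0,0.07,0],"fingers": 1},{"dp": [0,0,0],"rotation": [0,0,0],"fingers": 1},{"dp": [0,0,0],"rotation": [0,0,0],"fingers": 1},{"dp": [0,0,0],"rotation": [0,0,0],"fingers": 1}]'

```text
t: 17.23
tcp_pos: [0.4704, -0.3353, 0.1202]
ee_rot: [-1.021, -2.519, -0.232]
force: [-0.7, 1.1, -4.9]
opening: 0.0232
grasp_force: 68.9
```

```bash
python3 -c "
from h import *
st()"
```

```text
t 17.23 tilt 25.6 rel X,Y,Z mm [12.3 -0.  24.2] lean 0.0 F XYZ [-1.3  0.3 -4.9] T [ 0.022 -0.562] corr units [ 0.02   0.    -0.097] op 0.0232 g 68.9 q [-0.75  0.83  0.28  1.47  0.01  0.02]
```

>>> play_rows --steps '[{"dp": [-0.1,0,-0.02],"rotation": [0,0.07,0],"fingers": 1},{"dp": [-0.1,0,-0.02],"rotation": [0,0.07,0],"fingers": 1},{"dp": [0,0,0],"rotation": [0,0,0],"fingers": 1},{"dp": [0,0,0],"rotation": [0,0,0],"fingers": 1},{"dp": [0,0,0],"rotation": [0,0,0],"fingers": 1}]'

```text
t: 17.65
tcp_pos: [0.4759, -0.3409, 0.1175]
ee_rot: [-0.943, -2.325, -0.323]
force: [0.8, -0.4, -8.1]
opening: 0.0228
grasp_force: 70.5
```

```bash
python3 -c "
from h import *
st()"
```

```text
t 17.65 tilt 37.9 rel X,Y,Z mm [20.1 -0.2 21.5] lean 0.0 F XYZ [ 0.8  0.3 -8.1] T [-0.044 -1.903] corr units [ 0.088  0.005 -0.021] op 0.0228 g 70.5 q [-0.75  1.06  0.63  1.8   0.01  0.01]
```

>>> play_rows --steps '[{"dp": [0,0,0],"rotation": [0,0,0],"fingers": 0.5},{"dp": [0,0,0],"rotation": [0,0,0],"fingers": -0.3},{"dp": [0,0,0],"rotation": [0,0,0],"fingers": -0.3},{"dp": [0,0,0],"rotation": [0,0,0],"fingers": -0.3},{"dp": [0,0,-0.6],"rotation": [0,0,0],"fingers": -0.3},{"dp": [0,0,-1],"rotation": [0,-0.03,0],"fingers": -0.3},{"dp": [0,0,-1],"rotation": [0,-0.06,0],"fingers": -0.3},{"dp": [0,0,-1],"rotation": [0,-0.07,0],"fingers": -0.3},{"dp": [0,0,0],"rotation": [0,-0.07,0],"fingers": -0.3},{"dp": [0,0,0],"rotation": [0,-0.07,0],"fingers": -0.3},{"dp": [0,0,0],"rotation": [0,-0.07,0],"fingers": -0.3}]'

```text
t: 18.57
tcp_pos: [0.5205, -0.3843, 0.213]
ee_rot: [-1.153, -2.843, -0.045]
force: [1.1, -1.4, 0.4]
opening: 0.0554
grasp_force: 0.0
```

```bash
python3 -c "
from h import *
st();to([.2,-.46,.25])"
```

```text
t 18.57 tilt 4.5 rel X,Y,Z mm [ 82.3  -0.3 117. ] lean 0.0 F XYZ [ 1.7 -0.2  0.4] T [-0.007 -0.112] corr units [2.428 0.008 3.102] op 0.0554 g 0.0 q [-0.75  0.58  0.17  1.23  0.    0.02]
tcp [ 0.5205 -0.3843  0.213 ] y-az 45.84 tilt [-0.056  0.055] F [ 1.06 -1.36  0.43] T [-0.083 -0.075  0.047] tool delta units [ 5.985 -9.252 -0.766]
```

>>> play_rows --steps '[{"dp": [0.6,-0.93,-0.15],"rotation": [0,0,0],"fingers": -0.3},{"dp": [0.6,-0.93,-0.15],"rotation": [0,0,0],"fingers": -0.3},{"dp": [0.6,-0.93,-0.1],"rotation": [0,0,0],"fingers": -0.3},{"dp": [0.6,-0.93,-0.1],"rotation": [0,0,0],"fingers": -0.3},{"dp": [0.6,-0.93,-0.1],"rotation": [0,0,0],"fingers": -0.3},{"dp": [0.6,-0.93,-0.05],"rotation": [0,0,0],"fingers": -0.3},{"dp": [0.6,-0.93,-0.05],"rotation": [0,0,0],"fingers": -0.3},{"dp": [0.6,-0.93,-0.05],"rotation": [0,0,0],"fingers": -0.3},{"dp": [0.6,-0.93,0],"rotation": [0,0,0],"fingers": -0.3},{"dp": [0.6,-0.93,0],"rotation": [0,0,0],"fingers": -0.3}]'

```text
t: 19.4
tcp_pos: [0.1968, -0.4601, 0.25]
ee_rot: [-1.15, -2.836, -0.048]
force: [-0.3, -0.3, -0.8]
opening: 0.0553
grasp_force: 0.0
```

```bash
cat > look.py <<'E'
from h import *
import sys
a=robot.get_image('top')[...,::-1];b=robot.get_image('scene')[...,::-1]
k=sys.argv[1];cv2.imwrite(f'pics/top{k}.png',a);cv2.imwrite(f'pics/scene{k}.png',b)
az=-44.15;r=np.radians(az);X=np.array([np.cos(r),np.sin(r),0]);Y=np.array([-np.sin(r),np.cos(r),0]);Z=np.array([0,0,1])
# unwrap face into polar picture (rows: radius 30-58 mm, cols: angle)
th=np.radians(np.arange(-60,300,1.));rr=np.arange(.030,.059,.001);C=AX+.012*Y
P=C+rr[:,None,None]*(np.sin(th)[None,:,None]*X+np.cos(th)[None,:,None]*Z)
uv=proj("scene",P.reshape(-1,3)).reshape(*P.shape[:2],2).astype(np.float32)
u=cv2.remap(b,uv,None,cv2.INTER_CUBIC);pol=cv2.resize(u,(720,232))
im=np.vstack([np.hstack([cv2.resize(a[125:215,245:345],(360,324)),cv2.resize(b[135:225,225:325],(360,324),interpolation=cv2.INTER_CUBIC)]),pol]);cv2.imwrite(f'pics/look{k}.png',im)
g=cv2.cvtColor(u,cv2.COLOR_BGR2GRAY)
print([(int(t),int(g[6:10,i:i+4].mean()),int(g[12:16,i:i+4].mean()),int(g[19:23,i:i+4].mean())) for i,t in enumerate(np.degrees(th).round()) if i%4==0])
E
python3 look.py 3; python3 -c "
from h import *
import cv2
for k in(2,3):
    a=cv2.imread(f'pics/top{k}.png');m=((a[...,1].astype(int)-a[...,0]>40)&(a.max(2)>90)).astype(np.uint8)[140:200,275:325]
    n,_,s,c=cv2.connectedComponentsWithStats(m);print(k,[(s[i,4],(c[i]+[275,140]).round(1).tolist()) for i in range(1,n)])
a,b=(cv2.imread(f'pics/top{k}.png')[125:215,245:345].astype(int) for k in(2,3));print('diff',np.abs(a-b).mean())"
```

```text
[(-60, 168, 180, 190), (-56, 128, 148, 190), (-52, 110, 130, 183), (-48, 111, 142, 189), (-44, 146, 174, 204), (-40, 177, 182, 200), (-36, 174, 178, 207), (-32, 177, 186, 208), (-28, 178, 182, 205), (-24, 175, 172, 211), (-20, 174, 177, 210), (-16, 176, 179, 202), (-12, 175, 167, 203), (-8, 173, 170, 203), (-4, 176, 177, 191), (0, 178, 170, 179), (4, 179, 155, 161), (8, 180, 135, 141), (12, 178, 117, 133), (16, 174, 112, 131), (20, 169, 119, 138), (24, 167, 133, 156), (28, 170, 151, 169), (32, 175, 170, 176), (36, 180, 186, 180), (40, 185, 196, 183), (44, 186, 201, 186), (48, 186, 199, 188), (52, 185, 191, 181), (56, 183, 181, 164), (60, 182, 175, 140), (64, 181, 175, 121), (68, 181, 179, 121), (72, 181, 181, 141), (76, 180, 182, 169), (80, 181, 183, 185), (84, 184, 182, 189), (88, 177, 183, 186), (92, 158, 186, 183), (96, 141, 174, 186), (100, 137, 152, 183), (104, 134, 134, 164), (108, 124, 115, 122), (112, 117, 105, 93), (116, 118, 103, 97), (120, 116, 104, 95), (124, 112, 104, 99), (128, 112, 104, 102), (132, 116, 105, 104), (136, 121, 114, 108), (140, 124, 118, 110), (144, 124, 
[... 493 characters left out ...]
, (236, 133, 151, 180), (240, 146, 144, 179), (244, 164, 148, 179), (248, 179, 160, 179), (252, 185, 172, 178), (256, 186, 182, 179), (260, 183, 186, 180), (264, 183, 184, 180), (268, 182, 182, 177), (272, 181, 183, 176), (276, 181, 181, 179), (280, 181, 181, 181), (284, 184, 181, 177), (288, 184, 184, 179), (292, 186, 187, 182), (296, 184, 188, 188)]
2 [(np.int32(64), [278.0, 143.5]), (np.int32(36), [321.4, 142.1]), (np.int32(3), [286.0, 158.0]), (np.int32(6), [310.0, 179.8]), (np.int32(117), [319.5, 194.3])]
3 [(np.int32(64), [278.0, 143.5]), (np.int32(13), [322.5, 141.0]), (np.int32(5), [287.8, 155.8]), (np.int32(8), [311.4, 178.5]), (np.int32(117), [319.5, 194.3])]
diff 4.145074074074074
```

Run:
```python
from h import *
az=-44.15;r=np.radians(az);X=np.array([np.cos(r),np.sin(r),0])
for k,offs in((2,(0,.001)),(3,(.002,.003,.004))):
    b=cv2.imread(f"pics/scene{k}.png");g=cv2.resize(cv2.cvtColor(b[135:225,225:325],cv2.COLOR_BGR2GRAY),None,fx=8,fy=8,interpolation=cv2.INTER_CUBIC)
    bh=cv2.morphologyEx(g,cv2.MORPH_BLACKHAT,np.ones((41,41),np.uint8));_,m=cv2.threshold(bh,25,255,0)
    n,_,s,c=cv2.connectedComponentsWithStats(m)
    for o in offs:
        out=[]
        for i in range(1,n):
            if s[i,4]>60:
                uv=(c[i]+.5)/8-.5+[225,135];q=wang([uv],AX+o*X,az)[0]
                if q[0]<62: out.append((q[1],q[0],int(s[i,4]),int(s[i,2]),int(s[i,3]),uv.round(1).tolist()))
        print(k,o);[print("  ",x) for x in sorted(out)]
# base edges in top view: offset estimates from axle ends
for k,p in((2,[[286,158],[310,179.8]]),(3,[[287.8,155.8],[311.4,178.5]])):
    c=ray("top",p,.096).mean(0)-AX;print(k,"axle rel",np.round([c@X*1e3],1))
```

```text
2 0
   (-170, 48, 278, 15, 24, [257.5, 186.4])
   (-110, 42, 389, 20, 28, [260.9, 184.2])
   (-41, 40, 523, 21, 40, [259.1, 167.2])
   (22, 46, 730, 28, 50, [253.9, 153.3])
   (80, 52, 377, 17, 27, [250.5, 157.0])
2 0.001
   (-168, 48, 278, 15, 24, [257.5, 186.4])
   (-110, 43, 389, 20, 28, [260.9, 184.2])
   (-42, 41, 523, 21, 40, [259.1, 167.2])
   (21, 46, 730, 28, 50, [253.9, 153.3])
   (80, 51, 377, 17, 27, [250.5, 157.0])
3 0.002
   (-122, 41, 373, 19, 27, [260.1, 185.0])
   (-51, 39, 515, 20, 35, [259.4, 169.7])
   (15, 45, 779, 26, 48, [254.3, 153.8])
   (69, 50, 400, 17, 29, [250.7, 154.6])
   (85, 26, 165, 21, 10, [253.0, 163.7])
   (179, 47, 246, 15, 24, [256.1, 183.7])
3 0.003
   (-122, 42, 373, 19, 27, [260.1, 185.0])
   (-52, 39, 515, 20, 35, [259.4, 169.7])
   (14, 45, 779, 26, 48, [254.3, 153.8])
   (69, 49, 400, 17, 29, [250.7, 154.6])
   (84, 25, 165, 21, 10, [253.0, 163.7])
   (180, 47, 246, 15, 24, [256.1, 183.7])
3 0.004
   (-179, 47, 246, 15, 24, [256.1, 183.7])
   (-121, 43, 373, 19, 27, [260.1, 185.0])
   (-53, 40, 515, 20, 35, [259.4, 169.7])
   (13, 45, 779, 26, 48, [254.3, 153.8])
   (68, 48, 400, 17, 29, [250.7, 154.6])
   (84, 24, 165, 21, 10, [253.0, 163.7])
2 axle rel [0.1]
3 axle rel [4.4]
```

View pics/look3.png

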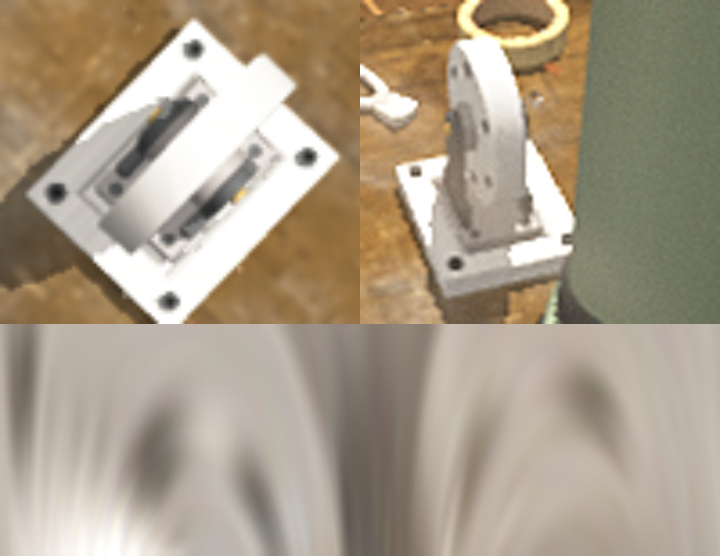

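The stand sits in the pocket, moved about 3 mm toward its +x wall (up-right in the top crop). The holes moved from phase 16° to about 6°. So after I let go at about 173°, the wheel crept back and stuck with the slot near 153°. From the other side it had stuck at about 91°. Heavy-down is midway, with the slot near 122°, so I need about -31°. I'll regrip at +31° tilt and turn back to vertical.

>>> play_rows --steps '[{"dp": [-0.6,0.93,0],"rotation": [0,0,0],"fingers": -0.3},{"dp": [-0.6,0.93,0],"rotation": [0,0,0],"fingers": -0.3},{"dp": [-0.6,0.93,0],"rotation": [0,0,0],"fingers": -0.3},{"dp": [-0.6,0.93,0],"rotation": [0,0,0],"fingers": -0.3},{"dp": [-0.6,0.93,0],"rotation": [0,0,0],"fingers": -0.3},{"dp": [-0.6,0.93,0],"rotation": [0,0,0],"fingers": -0.3},{"dp": [-0.6,0.93,0],"rotation": [0,0,0],"fingers": -0.3},{"dp": [-0.6,0.93,0],"rotation": [0,0,0],"fingers": -0.3},{"dp": [-0.6,0.93,0],"rotation": [0,0,0],"fingers": -0.3},{"dp": [-0.6,0.93,0],"rotation": [0,0,0],"fingers": -0.3}]'

```text
t: 20.33
tcp_pos: [0.5235, -0.3834, 0.2333]
ee_rot: [-1.148, -2.836, -0.051]
force: [-0.2, -0.2, 0.2]
opening: 0.0557
grasp_force: 0.0
```

>>> play_rows --steps '[{"dp": [0,0,0],"rotation": [0,0.06,0],"fingers": -0.3},{"dp": [0,0,0],"rotation": [0,0.06,0],"fingers": -0.3},{"dp": [0,0,0],"rotation": [0,0.06,0],"fingers": -0.3},{"dp": [0,0,0],"rotation": [0,0.06,0],"fingers": -0.3},{"dp": [0,0,0],"rotation": [0,0.05,0],"fingers": -0.3},{"dp": [0,0,0],"rotation": [0,0,0],"fingers": -0.3},{"dp": [0,0,0],"rotation": [0,0,0],"fingers": -0.3},{"dp": [0,0,0],"rotation": [0,0,0],"fingers": -0.3},{"dp": [0,0,0],"rotation": [0,0,0],"fingers": -0.3}]'

```text
t: 21.08
tcp_pos: [0.5223, -0.3854, 0.2356]
ee_rot: [-0.996, -2.458, -0.262]
force: [-0.4, 0.4, 0.3]
opening: 0.0553
grasp_force: 0.0
```

```bash
echo 'AX=AX+.0035*np.array([.7175,-.6966,0])-.0005*np.array([.6966,.7175,0])' >> h.py; python3 -c "
from h import *
st()"
```

```text
t 21.08 tilt 29.5 rel X,Y,Z mm [ 80.9   0.8 139.6] lean 0.0 F XYZ [-0.6  0.   0.3] T [ 0.034 -0.465] corr units [ 0.056 -0.025  4.378] op 0.0553 g 0.0 q [-0.75  1.07  1.03  2.05  0.01  0.01]
```

>>> play_rows --steps '[{"dp": [0.05,-0.02,0.8],"rotation": [0,0,0],"fingers": -0.3},{"dp": [0,0,0.9],"rotation": [0,0,0],"fingers": -0.3},{"dp": [0,0,0.9],"rotation": [0,0,0],"fingers": -0.3},{"dp": [0,0,0.8],"rotation": [0,0,0],"fingers": -0.3},{"dp": [0,0,0.5],"rotation": [0,0,0],"fingers": -0.3},{"dp": [0,0,0.3],"rotation": [0,0,0],"fingers": -0.3},{"dp": [0,0,0.1],"rotation": [0,0,0],"fingers": -0.3},{"dp": [0,0,0],"rotation": [0,0,0],"fingers": -0.3},{"dp": [0,0,0],"rotation": [0,0,0],"fingers": -0.3},{"dp": [0,0,0],"rotation": [0,0,0],"fingers": -0.3}]'

```text
t: 21.92
tcp_pos: [0.4759, -0.3417, 0.1236]
ee_rot: [-0.997, -2.457, -0.262]
force: [1.3, 0.1, 0.5]
opening: 0.0552
grasp_force: 0.0
```

```bash
python3 -c "
from h import *
st()"
```

```text
t 21.92 tilt 29.5 rel X,Y,Z mm [17.1 -0.3 27.6] lean 0.0 F XYZ [0.8 1.  0.5] T [-0.014 -0.493] corr units [0.044 0.009 0.081] op 0.0552 g 0.0 q [-0.75  0.91  0.41  1.59  0.01  0.02]
```

Well aligned. Correct slightly and grip.

>>> play_rows --steps '[{"dp": [0.04,0.01,0.08],"rotation": [0,0,0],"fingers": 0},{"dp": [0,0,0],"rotation": [0,0,0],"fingers": 0.3},{"dp": [0,0,0],"rotation": [0,0,0],"fingers": 0.6},{"dp": [0,0,0],"rotation": [0,0,0],"fingers": 1},{"dp": [0,0,0],"rotation": [0,0,0],"fingers": 1},{"dp": [0,0,0],"rotation": [0,0,0],"fingers": 1},{"dp": [0,0,0],"rotation": [0,0,0],"fingers": 1}]'

```text
t: 22.5
tcp_pos: [0.474, -0.3396, 0.1201]
ee_rot: [-0.995, -2.454, -0.264]
force: [0.4, -0.5, 4.3]
opening: 0.0232
grasp_force: 59.8
```

```bash
python3 -c "
from h import *
st()"
```

```text
t 22.5 tilt 29.7 rel X,Y,Z mm [14.3 -0.1 24.1] lean 0.0 F XYZ [ 0.6 -0.1  4.3] T [-0.036 -0.28 ] corr units [ 0.015  0.002 -0.064] op 0.0232 g 59.8 q [-0.75  0.91  0.4   1.58  0.01  0.02]
```

>>> play_rows --steps '[{"dp": [0.103,0,0.006],"rotation": [0,-0.07,0],"fingers": 1},{"dp": [0.103,0,0.006],"rotation": [0,-0.07,0],"fingers": 1},{"dp": [0.103,0,0.006],"rotation": [0,-0.07,0],"fingers": 1},{"dp": [0,0,0],"rotation": [0,0,0],"fingers": 1},{"dp": [0,0,0],"rotation": [0,0,0],"fingers": 1},{"dp": [0,0,0],"rotation": [0,0,0],"fingers": 1}]'

```text
t: 23.0
tcp_pos: [0.4671, -0.3327, 0.1226]
ee_rot: [-1.113, -2.745, -0.107]
force: [-0.3, 1.4, -7.7]
opening: 0.023
grasp_force: 66.0
```

```bash
python3 -c "
from h import *
st()"
```

```text
t 23.0 tilt 11.0 rel X,Y,Z mm [ 4.6  0.1 26.6] lean 0.0 F XYZ [-1.2  0.8 -7.7] T [-0.005 -0.394] corr units [-0.02  -0.003 -0.101] op 0.023 g 66.0 q [-0.75  0.6  -0.06  1.1   0.    0.02]
```

>>> play_rows --steps '[{"dp": [0.1,0,0.03],"rotation": [0,-0.067,0],"fingers": 1},{"dp": [0.1,0,0.02],"rotation": [0,-0.067,0],"fingers": 1},{"dp": [0,0,0.03],"rotation": [0,0,0],"fingers": 1},{"dp": [0,0,0],"rotation": [0,0,0],"fingers": 1},{"dp": [0,0,0],"rotation": [0,0,0],"fingers": 1}]'

```text
t: 23.42
tcp_pos: [0.4629, -0.3288, 0.1205]
ee_rot: [1.175, 2.897, -0.01]
force: [0.5, -1.0, -8.1]
opening: 0.023
grasp_force: 68.7
```

```bash
python3 -c "
from h import *
st()"
```

```text
t 23.42 tilt -0.9 rel X,Y,Z mm [-1.2 -0.  24.5] lean 0.0 F XYZ [ 1.1 -0.4 -8.1] T [0.025 0.057] corr units [-0.027  0.001 -0.181] op 0.023 g 68.7 q [-0.75  0.44 -0.32  0.79 -0.    0.02]
```

The stand is hanging from the rim again, with F_Z of about -8 N. I'll lower it until it sits on the floor.

>>> play_rows --steps '[{"dp": [0,0,0.04],"rotation": [0,0,0],"fingers": 1},{"dp": [0,0,0],"rotation": [0,0,0],"fingers": 1},{"dp": [0,0,0],"rotation": [0,0,0],"fingers": 1}]'

```text
t: 23.67
tcp_pos: [0.4637, -0.3297, 0.12]
ee_rot: [1.174, 2.894, -0.012]
force: [0.5, -0.0, -5.0]
opening: 0.0236
grasp_force: 69.3
```

>>> play_rows --steps '[{"dp": [0,0,0.04],"rotation": [0,0,0],"fingers": 1},{"dp": [0,0,0],"rotation": [0,0,0],"fingers": 1},{"dp": [0,0,0],"rotation": [0,0,0],"fingers": 1}]'

```text
t: 23.92
tcp_pos: [0.4637, -0.3297, 0.1199]
ee_rot: [1.173, 2.893, -0.013]
force: [-1.8, 2.5, 4.7]
opening: 0.0226
grasp_force: 70.1
```

```bash
python3 -c "
from h import *
st()"
```

```text
t 23.92 tilt -1.2 rel X,Y,Z mm [ 0.  -0.1 23.9] lean 0.0 F XYZ [-3.   0.6  4.7] T [-0.073  0.654] corr units [ 0.018  0.003 -0.204] op 0.0226 g 70.1 q [-0.75  0.44 -0.32  0.78 -0.    0.02]
```

Contact. I'll release here (the wheel should stay), back off and measure the seating and the slot again before the final grip.

>>> play_rows --steps '[{"dp": [0,0,0],"rotation": [0,0,0],"fingers": 0.5},{"dp": [0,0,0],"rotation": [0,0,0],"fingers": -0.3},{"dp": [0,0,0],"rotation": [0,0,0],"fingers": -0.3},{"dp": [0,0,0],"rotation": [0,0,0],"fingers": -0.3},{"dp": [0,0,-0.6],"rotation": [0,0,0],"fingers": -0.3},{"dp": [0,0,-1],"rotation": [0,0,0],"fingers": -0.3},{"dp": [0,0,-1],"rotation": [0,0,0],"fingers": -0.3},{"dp": [0,0,-1],"rotation": [0,0,0],"fingers": -0.3},{"dp": [0.4,-0.93,-0.2],"rotation": [0,0,0],"fingers": -0.3},{"dp": [0.4,-0.93,-0.1],"rotation": [0,0,0],"fingers": -0.3},{"dp": [0.4,-0.93,0],"rotation": [0,0,0],"fingers": -0.3},{"dp": [0.4,-0.93,0],"rotation": [0,0,0],"fingers": -0.3}]'

```text
t: 24.92
tcp_pos: [0.3487, -0.3747, 0.2357]
ee_rot: [1.171, 2.893, -0.014]
force: [-0.4, -0.5, 0.8]
opening: 0.0556
grasp_force: 0.0
```

>>> play_rows --steps '[{"dp": [0.4,-0.93,0],"rotation": [0,0,0],"fingers": -0.3},{"dp": [0.4,-0.93,0],"rotation": [0,0,0],"fingers": -0.3},{"dp": [0.4,-0.93,0],"rotation": [0,0,0],"fingers": -0.3},{"dp": [0.4,-0.93,0],"rotation": [0,0,0],"fingers": -0.3},{"dp": [0.4,-0.93,0],"rotation": [0,0,0],"fingers": -0.3},{"dp": [0.4,-0.93,0],"rotation": [0,0,0],"fingers": -0.3}]'

```text
t: 25.42
tcp_pos: [0.1798, -0.4447, 0.2339]
ee_rot: [1.173, 2.893, -0.014]
force: [-0.5, -0.1, -0.1]
opening: 0.0555
grasp_force: 0.0
```

```bash
cat > meas.py <<'E'
from h import *
az=-44.15;r=np.radians(az);X=np.array([np.cos(r),np.sin(r),0]);Y=np.array([-np.sin(r),np.cos(r),0]);A0=np.array([.4616,-.3268,.096])
def meas(k):
    a=cv2.imread(f"pics/top{k}.png");b=cv2.imread(f"pics/scene{k}.png")
    m=((a[...,1].astype(int)-a[...,0]>40)&(a.max(2)>90)).astype(np.uint8)[150:185,282:316]
    n,_,s,c=cv2.connectedComponentsWithStats(m);print(k,"axle ends",[(int(s[i,4]),(c[i]+[282,150]).round(1).tolist()) for i in range(1,n)])
    p=[c[i]+[282,150] for i in np.argsort(-s[1:,4])[:2]+1]
    e=ray("top",p,.096)-A0;print("  rel X,Y mm",np.round([e@X*1e3,e@Y*1e3],1).tolist(),"mean X",round(e.mean(0)@X*1e3,1))
    # wheel rim strip, top view: threshold and fit, ends at axle height
    g=cv2.resize(cv2.cvtColor(b[135:225,225:325],cv2.COLOR_BGR2GRAY),None,fx=8,fy=8,interpolation=cv2.INTER_CUBIC)
    bh=cv2.morphologyEx(g,cv2.MORPH_BLACKHAT,np.ones((41,41),np.uint8));_,m=cv2.threshold(bh,25,255,0)
    n,_,s,c=cv2.connectedComponentsWithStats(m);o=e.mean(0)@X
    print("  dark spots",sorted((wang([(c[i]+.5)/8-.5+[225,135]],A0+o*X,az)[0][::-1]+(int(s[i,4]),int(s[i,2]),int(s[i,3]))) for i in range(1,n) if s[i,4]>60 and wang([(c[i]+.5)/8-.5+[225,135]],A0+o*X,az)[0][0]<62))
    # base: dark ring of screws etc. on base top (z .022) -> small dark blobs in the top view
    g=cv2.resize(cv2.cvtColor(a[130:215,250:340],cv2.COLOR_BGR2GRAY),None,fx=6,fy=6,interpolation=cv2.INTER_CUBIC)
    m=(g<110).astype(np.uint8);n,_,s,c=cv2.connectedComponentsWithStats(m);out=[]
    for i in range(1,n):
        if 100<s[i,4]<1200:
            q=(ray("top",[(c[i]+.5)/6-.5+[250,130]],.022)-A0)[0];out.append((round(q@X*1e3,1),round(q@Y*1e3,1),int(s[i,4])))
    print("  base/jig spots",sorted(out))
E
python3 - <<'E'
from meas import *
cv2.imwrite('pics/top4.png',robot.get_image('top')[...,::-1]);cv2.imwrite('pics/scene4.png',robot.get_image('scene')[...,::-1])
for k in(2,3,4):meas(k)
E
```

```text
2 axle ends [(3, [286.0, 158.0]), (6, [310.0, 179.8])]
  rel X,Y mm [[0.7, -0.6], [-29.1, 29.9]] mean X 0.0
  dark spots [(-170, 48, 278, 15, 24), (-110, 42, 389, 20, 28), (-41, 40, 523, 21, 40), (22, 46, 730, 28, 50), (80, 52, 377, 17, 27)]
  base/jig spots [(np.float64(-113.0), np.float64(3.8), 382), (np.float64(-105.4), np.float64(-2.4), 112), (np.float64(-55.0), np.float64(42.8), 759), (np.float64(-54.9), np.float64(-43.0), 437), (np.float64(-47.4), np.float64(-61.5), 618), (np.float64(-34.7), np.float64(20.6), 418), (np.float64(-33.8), np.float64(-19.0), 252), (np.float64(-26.5), np.float64(-57.9), 269), (np.float64(-26.2), np.float64(-22.5), 205), (np.float64(-0.2), np.float64(65.4), 214), (np.float64(14.3), np.float64(-78.1), 221), (np.float64(23.5), np.float64(-59.0), 855), (np.float64(54.7), np.float64(-42.9), 441), (np.float64(54.8), np.float64(42.9), 419), (np.float64(70.6), np.float64(-42.4), 700), (np.float64(79.9), np.float64(-0.2), 272), (np.float64(90.0), np.float64(-31.4), 233)]
3 axle ends [(5, [287.8, 155.8]), (8, [311.4, 178.5])]
  rel X,Y mm [[4.2, 4.6], [-29.2, 
[... 1226 characters left out ...]
p.float64(-55.0), np.float64(-43.0), 436), (np.float64(-55.0), np.float64(42.8), 758), (np.float64(-47.4), np.float64(-61.6), 648), (np.float64(-30.8), np.float64(20.1), 416), (np.float64(-29.4), np.float64(-19.1), 219), (np.float64(-26.3), np.float64(-57.9), 279), (np.float64(-22.1), np.float64(-22.9), 226), (np.float64(0.1), np.float64(65.6), 219), (np.float64(14.4), np.float64(-78.1), 221), (np.float64(23.5), np.float64(-59.1), 880), (np.float64(54.7), np.float64(-42.9), 444), (np.float64(54.9), np.float64(42.9), 423), (np.float64(70.6), np.float64(-42.5), 709), (np.float64(71.0), np.float64(18.7), 114), (np.float64(82.6), np.float64(0.0), 156), (np.float64(89.9), np.float64(-31.5), 242)]
```

The jig screws measure at (±54.9, ±42.9) mm, so the jig centre is good to 0.1 mm. The stand is flat and square, about 3 to 3.5 mm along +X and against the wall. The slot is now at about 125° against the wanted 123°. Next is a straight-down final grip without turning the wheel.

>>> play_rows --steps '[{"dp": [-0.4,0.93,0],"rotation": [0,0.01,0],"fingers": -0.3},{"dp": [-0.4,0.93,0],"rotation": [0,0,0],"fingers": -0.3},{"dp": [-0.4,0.93,0],"rotation": [0,0,0],"fingers": -0.3},{"dp": [-0.4,0.93,0],"rotation": [0,0,0],"fingers": -0.3},{"dp": [-0.4,0.93,0],"rotation": [0,0,0],"fingers": -0.3},{"dp": [-0.4,0.93,0],"rotation": [0,0,0],"fingers": -0.3},{"dp": [-0.4,0.93,0],"rotation": [0,0,0],"fingers": -0.3},{"dp": [-0.4,0.93,0],"rotation": [0,0,0],"fingers": -0.3},{"dp": [-0.4,0.93,0],"rotation": [0,0,0],"fingers": -0.3},{"dp": [-0.4,0.93,0],"rotation": [0,0,0],"fingers": -0.3},{"dp": [0,0,0],"rotation": [0,0,0],"fingers": -0.3},{"dp": [0,0,0],"rotation": [0,0,0],"fingers": -0.3}]'

```text
t: 26.52
tcp_pos: [0.4631, -0.3261, 0.2341]
ee_rot: [1.174, 2.909, -0.003]
force: [-0.8, 0.5, -0.1]
opening: 0.0557
grasp_force: 0.0
```

>>> play_rows --steps '[{"dp": [0,0,0],"rotation": [0,0,0],"fingers": -0.3},{"dp": [0,0,0],"rotation": [0,0,0],"fingers": -0.3}]'

```text
t: 26.68
tcp_pos: [0.4609, -0.3275, 0.2343]
ee_rot: [1.18, 2.907, -0.003]
force: [0.5, 0.4, 0.5]
opening: 0.0556
grasp_force: 0.0
```

```bash
python3 -c "
from h import *
st()"
```

```text
t 26.68 tilt -0.3 rel X,Y,Z mm [ -3.5  -0.5 138.3] lean 0.0 F XYZ [0.1 0.7 0.5] T [0.019 0.019] corr units [-0.096  0.017  3.612] op 0.0556 g 0.0 q [-0.75  0.35 -0.15  1.07 -0.    0.02]
```

>>> play_rows --steps '[{"dp": [-0.09,0.03,0.8],"rotation": [0,0,0],"fingers": -0.3},{"dp": [0,0,0.8],"rotation": [0,0,0],"fingers": -0.3},{"dp": [0,0,0.8],"rotation": [0,0,0],"fingers": -0.3},{"dp": [0,0,0.6],"rotation": [0,0,0],"fingers": -0.3},{"dp": [0,0,0.4],"rotation": [0,0,0],"fingers": -0.3},{"dp": [0,0,0.15],"rotation": [0,0,0],"fingers": -0.3},{"dp": [0,0,0],"rotation": [0,0,0],"fingers": -0.3},{"dp": [0,0,0],"rotation": [0,0,0],"fingers": -0.3},{"dp": [0,0,0],"rotation": [0,0,0],"fingers": -0.3},{"dp": [0,0,0],"rotation": [0,0,0],"fingers": -0.3}]'

```text
t: 27.52
tcp_pos: [0.465, -0.3298, 0.1292]
ee_rot: [1.179, 2.905, -0.005]
force: [-0.1, -0.3, 0.2]
opening: 0.0555
grasp_force: 0.0
```

```bash
python3 -c "
from h import *
st()"
```

```text
t 27.52 tilt -0.4 rel X,Y,Z mm [ 1.   0.7 33.2] lean 0.0 F XYZ [ 0.1 -0.3  0.2] T [0.032 0.006] corr units [ 0.042 -0.025  0.105] op 0.0555 g 0.0 q [-0.75  0.44 -0.29  0.83 -0.    0.02]
```

>>> play_rows --steps '[{"dp": [0.03,0,0.1],"rotation": [0,0,0],"fingers": 0},{"dp": [0,0,0],"rotation": [0,0,0],"fingers": 0.2},{"dp": [0,0,0],"rotation": [0,0,0],"fingers": 0.35},{"dp": [0,0,0],"rotation": [0,0,0],"fingers": 0.45},{"dp": [0,0,0],"rotation": [0,0,0],"fingers": 0.6},{"dp": [0,0,0],"rotation": [0,0,0],"fingers": 1},{"dp": [0,0,0],"rotation": [0,0,0],"fingers": 1},{"dp": [0,0,0],"rotation": [0,0,0],"fingers": 1},{"dp": [0,0,0],"rotation": [0,0,0],"fingers": 1}]'

```text
t: 28.27
tcp_pos: [0.4636, -0.3287, 0.1252]
ee_rot: [1.179, 2.907, -0.005]
force: [-4.1, -0.6, 4.5]
opening: 0.0233
grasp_force: 59.4
```

```bash
python3 -c "
from h import *
st()"
```

```text
t 28.27 tilt -0.3 rel X,Y,Z mm [-0.7  0.5 29.2] lean 0.1 F XYZ [-2.5 -3.2  4.5] T [-0.741  0.395] corr units [-0.018 -0.018 -0.027] op 0.0233 g 59.4 q [-0.75  0.45 -0.3   0.82 -0.    0.02]
```

>>> play_rows --steps '[{"dp": [0.007,-0.01,0.013],"rotation": [0,0,0],"fingers": 1},{"dp": [0,0,0],"rotation": [0,0,0],"fingers": 1},{"dp": [0,0,0],"rotation": [0,0,0],"fingers": 1},{"dp": [0,0,0],"rotation": [0,0,0],"fingers": 1},{"dp": [0,0,0],"rotation": [0,0,0],"fingers": 1},{"dp": [0,0,0],"rotation": [0,0,0],"fingers": 1}]'

```text
t: 28.77
tcp_pos: [0.4635, -0.3288, 0.1252]
ee_rot: [1.179, 2.906, -0.004]
force: [-3.3, -1.7, 6.4]
opening: 0.0232
grasp_force: 59.7
```

```bash
python3 -c "
from h import *
st()"
```

```text
t 28.77 tilt -0.3 rel X,Y,Z mm [-0.7  0.4 29.2] lean 0.0 F XYZ [-1.2 -3.5  6.4] T [-0.615  0.499] corr units [-0.018 -0.013 -0.028] op 0.0232 g 59.7 q [-0.75  0.45 -0.3   0.82 -0.    0.02]
```

The grip is steady, the stand is pressed onto the floor of the pocket, and the forces are small. Handing in.

```bash
python3 -c "
from bench import robot
print(robot.hand_in())"
```

```text
the job is handed in; nothing more can be done
None
```

I handed the job in at about 29 s; the hand-in gave no verdict. The stand is in the jig pocket, flat and square, about 3–4 mm along +x (limit 5 mm). The gripper holds the wheel by its rim at about 60 N. The heavy side should be within about 3° of straight down, but that rests on where the wheel stuck when it crept from each side (slot near 91° and 155°, now about 125°); I did not feel for it by force.

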